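# Clear the light pad and present the notched sample plate label up

## Task

Clear the two plastic offcuts off the light pad into the scrap tub; then take from the wooden rack the one plate with a small notch in its upper corner (the notch marks its frosted label end), gripping it by the plain end with the fingers off the frosted part. Finish while holding it still above the middle of the light pad, the frosted part about 13 cm up, the long side level, tipped about 45 degrees so that the frosted label face looks up; do not put it down or let go. Leave the two blank plates and everything else on the bench where they are.

Things in the scene. Friction and masses are not known exactly. Their poses are not given: they have to be found in the camera images.
- plate_center (a point): centre of the notched plate, dark flecked plastic, 110 long x 8 thick x 70 mm tall, 55 g, standing on its long edge in any one of the rack's grooves, centre 43 mm above the bench. x: along it to the notched, frosted end; y: out of its label face; z: up. Notch: 16 x 16 mm off the top corner at +x, so at the upper left when one looks at the label face. It lifts straight out
- label (a point): middle of the same plate's frosted label area, which covers, full height, the +y face and the edges (not the -y face) from 19 mm past the plate's centre to the +x end; 37 mm from the plate's centre along its +x, half-way through the thickness and half-way up; same axes as the plate
- blank_a_center (a point): centre of a blank plate in the rack: same material and size as the sample plate, but with all four corners square and no frosted area; to stay in its groove
- blank_b_center (a point): centre of the second blank plate, same as the first
- rack: fixed slotted plywood block 90 (x) x 150 (y) x 25 mm high that holds the three plates upright; origin at the centre of its underside. Three grooves run along its x axis at y = -50, 0 and +50 mm, 10 mm wide and 17 mm deep; the plates overhang the block's ends. It may be turned any way round
- pad_center (a point): centre of the top face of the light pad, a fixed flat white panel with a grey rim, 180 (x) x 220 (y) mm, top 8 mm above the bench; axes along its sides
- tub: scrap tub, fixed open pale grey box 140 (x) x 160 (y) x 65 mm high, walls and floor 4 mm; origin at the centre of its underside; rack and tub may stand on either side of the pad
- offcut_center (a point): centre of a sawn plastic offcut lying on the light pad, 42 (x) x 26 (y) mm, 31 mm high at its -x part and 24 mm elsewhere, about 30 g; the point is 14 mm above the pad
- slug_center (a point): centre of a round moulded plastic slug standing on the light pad, 32 mm across for the lower 20 mm, with a 16 mm neck up to 30 mm, about 25 g; the point is 14 mm above the pad
- jar: closed glass jar of plastic flakes, 74 mm across, 94 mm high; origin under its centre; a bystander
- mould: empty blue three-lobed mould, about 86 mm across, 24 mm high; origin under its centre; a bystander
- disc: pressed yellow plastic disc 100 mm across, 6 mm thick; origin under its centre; a bystander
- sheet: pressed dark plastic sheet 120 x 120 x 6 mm lying flat; origin under its centre; a bystander
- can: spray can, 52 mm across, 172 mm high; origin under its centre; a bystander

How it is judged:
By the outcome, as a careful person would: the job done as asked, in the order asked, and still so for the second after the job is handed in, while the arm keeps its last pose, push and grip.
It also fails if it takes over 58 s, if anything falls off the work surface, if the arm or the gripper's body presses on something with over 40 N, if the wrist force passes 120 N, or if a joint passes its speed limit or range.

## Robot

A 6-joint arm with a two-finger parallel gripper is mounted at the origin on the work surface. World frame = base frame: x ahead of the robot, y to its left, z up, the work surface at z = 0. Lengths are in m, angles in rad, forces in N, time in s.
With the tool pointing down it reaches from about 0.375 to 0.975 m from the base axis. Payload 3.8 kg.
Tool frame: the origin (TCP) lies on the centre line of the jaws, within the pads' length; the fingertips stand 25 mm ahead of it and the grasp point (between the pads) lies 6 mm ahead of it; z points along the fingers, y is the direction in which the jaws open and shut (so a half turn about z gives the same grasp; the last joint's range is limited). The gripper opens to 85 mm and grips with 20 to 120 N. Pads are 22 mm wide; open, the fingers measure 114 mm over their backs; the gripper's body (76 mm by 85 mm) begins 54 mm behind the grasp point. The pads swing forward as they close: fully open they stand 13 mm farther back than shut.
Start: joints at [-1.209, 0.264, 1.604, -0, 1.274, -0.037], TCP at [0.262, -0.622, 0.227] pointing down, gripper open.
Joint ranges: [-2.63, 2.63], [-0.94, 2.18], [0.31, 2.57], [-1.31, 4.45], [0, 2.66], [-2.55, 2.55]. Speed limits (rad/s): [2.57, 2.57, 3.14, 3.14, 3.14, 3.14].

## Interface

Orientations are given as a rotation vector (axis times angle).
In Python, from workcell import bot gives the robot as it stands.
- The arm moves only by the tool servo_tool, never from a script. Its argument "moves" is a list of rows, each a list of 3 entries, a list of its own where there are three numbers: the closure in counts, from 0 (fully open) to 255 (shut), then the shift along the tool's x, y, z in m, then the turn about the tool's z in rad. A call has exactly 8 rows; each row shifts and turns the pose as measured when the row begins, along the tool's axes as they then stand; what a row does not reach is not made up. A row lasts 1/12 s, in which the tool goes at most 41.7 mm and 7.16 degrees, less where a joint would pass 70% of its speed; a pose out of reach is approached as far as the arm can. A call is refused whole if a number of a shift passes 0.0417 or a number of a turn 0.125, either way. A call with a gripper value outside its range is refused whole. The fingers move at their own pace and stop on an object; "newtons" is the grip in N (left out, the last holds). Time passes only in rows, so rows that do not move let the fingers close, or fill a call up. It gives the time, the measured TCP pose, the force and the opening at its end, in the units of the state.
- bot.read_state(): the state, without advancing time (a new reading comes with each control period).
- bot.read_camera(name): name is "scene" or "side" or "wrist"; returns a dict with "pixels" (400x640x3 uint8, red, green, blue), "depth" (400x640 float32, m along the optical axis (not along the pixel's ray), 0 where there is no reading), "intrinsics" (3x3 intrinsics, pixels), "R" (3x3) and "t" (3): a world point X has camera coordinates R X + t. Camera axes: x right, y down, z forward; pixel columns grow to the right and rows downward; lengths in m; the calibration is good to about 2 mm. The wrist camera is an equidistant fisheye: a pixel r from the principal point sees the ray r / f radians off the axis. A picture is of the moment at which its call begins.
- bot.finish_job(): hands the job in, once; it reports no verdict.
The state is a dict: "time": time; "q": joint angles; "joint_vel": joint speeds; "joint_torque": joint torques, N m; "tool_pos": TCP position; "tcp_rot": TCP orientation; "wrist_force": force on the tool from outside, world axes, zero at the start; "torque": the same for the moment, N m; "width": opening from 0.0 (shut) to 1.0 (fully open).
Only numpy, scipy, OpenCV 4.12 (cv2) and the standard library are available. Lean on these libraries where they do the work, as an engineer would, in place of code of your own. Each camera call takes 0.05 s, during which the arm holds its last target.

## Working session

There is one attempt and no reset: what is moved stays moved. The work goes in short steps, Python scripts to look and compute and a tool call to move; the robot and the scene stay as the last step left them, time stands still between calls to the robot, and variables do not carry over. Pictures are saved under pics/ and viewed, and the job is handed in when it is done.

Besides the shell and the picture viewer there is one more tool, called after "Emit:" as name(argument=value, ...), one argument or row to a line, values as JSON. servo_tool: Moves the arm, as the interface text tells. Its arguments: {"type":"object","properties":{"moves":{"type":"array","items":{"type":"array"}},"newtons":{"type":"number"}},"required":["moves"]}

View pics/scene0.png

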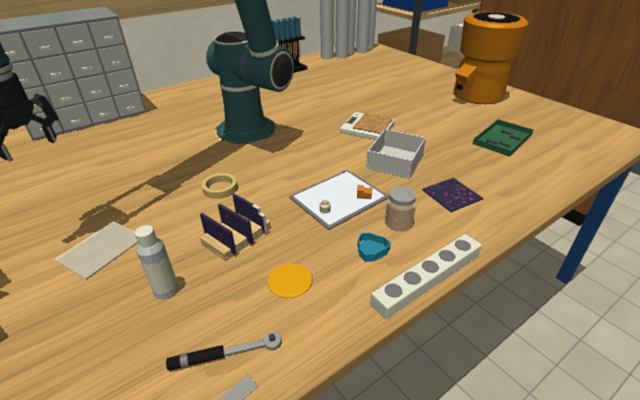

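View pics/side0.png

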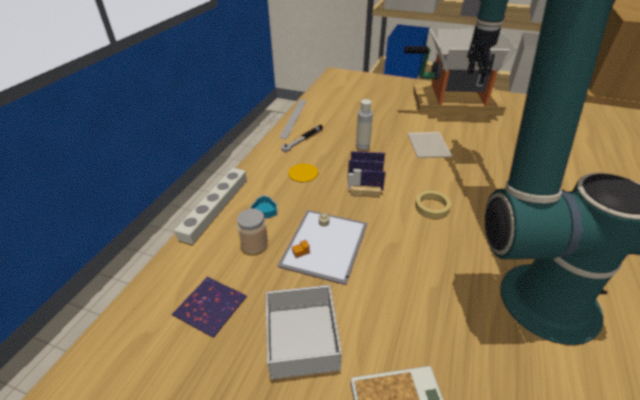

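View pics/wrist0.png

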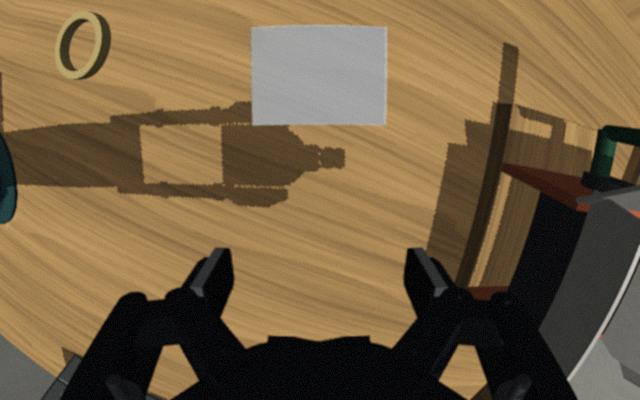

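```bash
cat >> h.py <<'E'
def load(tag): return dict(np.load(f'pics/{tag}.npz'))
def ray(c,uv,z):
    K=c['intrinsics'];R=c['R'];t=c['t']
    uv=np.atleast_2d(uv).astype(float)
    d=np.c_[(uv[:,0]-K[0,2])/K[0,0],(uv[:,1]-K[1,2])/K[1,1],np.ones(len(uv))]@R
    o=-R.T@t
    return o+d*((z-o[2])/d[:,2])[:,None]
def cloud(c):
    K=c['intrinsics'];v,u=np.mgrid[:400,:640]
    D=c['depth'].astype(float)
    P=np.stack([(u-K[0,2])/K[0,0]*D,(v-K[1,2])/K[1,1]*D,D],-1)
    return (P-c['t'])@c['R']
def proj(c,P):
    p=np.atleast_2d(P)@c['R'].T+c['t']; K=c['intrinsics']
    return np.c_[p[:,0]/p[:,2]*K[0,0]+K[0,2],p[:,1]/p[:,2]*K[1,1]+K[1,2]]
E
python3 - <<'E'
from h import *
for n,(x0,x1,y0,y1) in {'scene':(190,430,120,270),'side':(230,400,140,390)}.items():
    c=load(n+'0'); im=c['pixels'][y0:y1,x0:x1,::-1]
    k=min(800/(x1-x0),600/(y1-y0)); cv2.imwrite(f'pics/{n}0z.png',cv2.resize(im,None,fx=k,fy=k,interpolation=cv2.INTER_CUBIC)); print(n,k)
    X=cloud(c); 
    # ortho height map
    ok=(c['depth']>0)
    # top-down map
    H=np.zeros((600,700,3),np.uint8)
    P=X[ok]; col=c['pixels'][ok][:,::-1]
    o=np.argsort(P[:,2]); P=P[o];col=col[o]
    i=((1.0-P[:,0])*600).astype(int); j=((0.7-P[:,1])*500).astype(int)
    m=(i>=0)&(i<600)&(j>=0)&(j<700)&(P[:,2]<0.3)
    H[i[m],j[m]]=col[m]; H=cv2.dilate(H,np.ones((2,2)))
    cv2.imwrite(f'pics/{n}0top.png',H)
E
```

```text
scene 3.3333333333333335
side 2.4
```

View pics/scene0z.png

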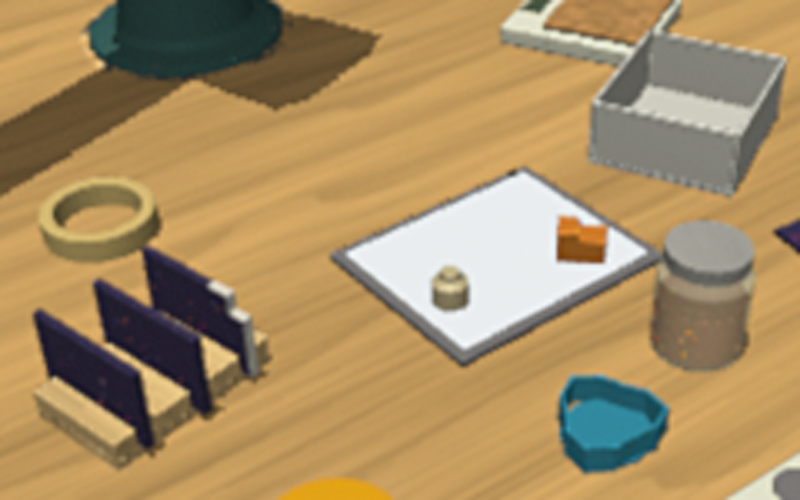

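View pics/side0z.png

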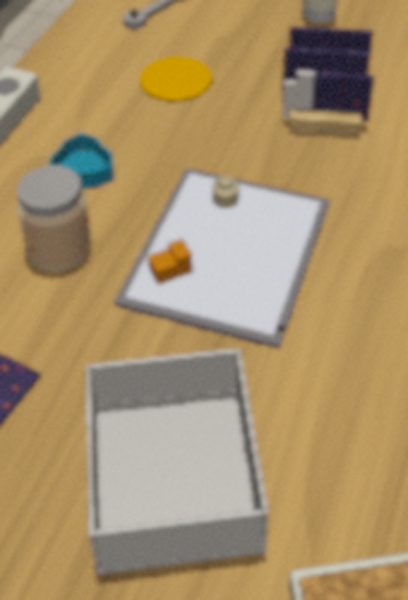

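Run:
```python
from h import *
for n in ['scene','side']:
    c=load(n+'0'); X=cloud(c); hsv=cv2.cvtColor(c['pixels'],cv2.COLOR_RGB2HSV)
    Z=X[...,2]; D=c['depth']>0
    reg=(X[...,0]>0.3)&(X[...,0]<0.9)&(X[...,1]>-0.5)&(X[...,1]<0.5)&D
    print(n)
    def comp(m,name,mn=15):
        nn,l,st,ce=cv2.connectedComponentsWithStats(m.astype(np.uint8))
        for i in range(1,nn):
            if st[i,4]<mn: continue
            p=X[l==i]; 
            print(name,st[i,4],'px',ce[i].round(0),'mean',p.mean(0).round(3),'min',np.percentile(p,2,axis=0).round(3),'max',np.percentile(p,98,axis=0).round(3))
            (cc,wh,a)=cv2.minAreaRect((p[:,:2]*1000).astype(np.float32)); print('   rect',np.round(cc),np.round(wh),round(a,1))
    white=(hsv[...,1]<25)&(hsv[...,2]>200)&reg&(Z<0.03)
    comp(white,'pad',200)
    orange=(hsv[...,0]>5)&(hsv[...,0]<16)&(hsv[...,1]>190)&reg&(Z>0.012)
    comp(orange,'offc')
    dark=(hsv[...,2]<75)&(Z>0.03)&reg&(Z<0.1)&(X[...,1]<0.05)
    comp(dark,'plate')
    tall=reg&(Z>0.058)&(Z<0.07)&(X[...,1]>0.1)
    comp(tall,'tub')
    tall=reg&(Z>0.015)&(Z<0.045)&(hsv[...,1]<140)&(np.hypot(X[...,0]-.5,X[...,1])<.5)&~white
    comp(tall,'slug')
```

```text
scene
pad 208 px [398. 152.] mean [0.471 0.317 0.005] min [0.422 0.283 0.003] max [0.517 0.352 0.008]
   rect [471. 316.] [105.  47.] 27.9
pad 2052 px [337. 197.] mean [0.547 0.002 0.009] min [ 0.47  -0.087  0.007] max [0.624 0.105 0.012]
   rect [546.   9.] [163. 202.] 1.5
offc 122 px [364. 192.] mean [0.597 0.057 0.029] min [0.58  0.044 0.013] max [0.61  0.072 0.041]
   rect [594.  61.] [33. 22.] 49.6
plate 365 px [247. 210.] mean [ 0.502 -0.249  0.054] min [ 0.456 -0.262  0.031] max [ 0.553 -0.236  0.078]
   rect [ 505. -248.] [107.   5.] 13.8
plate 430 px [235. 221.] mean [ 0.527 -0.294  0.055] min [ 0.473 -0.309  0.032] max [ 0.575 -0.279  0.079]
   rect [ 523. -294.] [109.   7.] 15.4
plate 420 px [218. 231.] mean [ 0.535 -0.344  0.055] min [ 0.481 -0.358  0.031] max [ 0.582 -0.328  0.079]
   rect [ 531. -343.] [110.   8.] 14.4
tub 355 px [397. 145.] mean [0.502 0.274 0.063] min [0.41  0.18  0.058] max [0.594 0.375 0.068]
   rect [500. 278.] [141. 169.] 27.4
slug 130 px [377. 129.] mean [0.331 0.354 0.023] min [0.301 0.294 0.016] max [0.363 0.453 0.033]
   rect [333. 375.] [165.
[... 3043 characters left out ...]
1]
   rect [574. -56.] [28. 28.] 19.9
slug 232 px [254. 243.] mean [0.708 0.092 0.03 ] min [0.688 0.057 0.016] max [0.748 0.105 0.045]
   rect [713.  86.] [73. 38.] 32.4
slug 53 px [299. 246.] mean [0.594 0.064 0.031] min [0.568 0.043 0.016] max [0.613 0.088 0.042]
   rect [591.  65.] [42. 29.] 43.7
slug 616 px [300. 306.] mean [0.525 0.224 0.03 ] min [0.421 0.181 0.015] max [0.59  0.334 0.044]
   rect [504. 268.] [133. 138.] 27.1
slug 547 px [304. 367.] mean [0.464 0.349 0.03 ] min [0.404 0.317 0.016] max [0.522 0.379 0.045]
   rect [463. 349.] [138.   4.] 27.4
slug 660 px [370. 385.] mean [0.336 0.337 0.027] min [0.302 0.301 0.019] max [0.369 0.367 0.032]
   rect [327. 336.] [85. 52.] 27.6
```

View pics/scene0top.png

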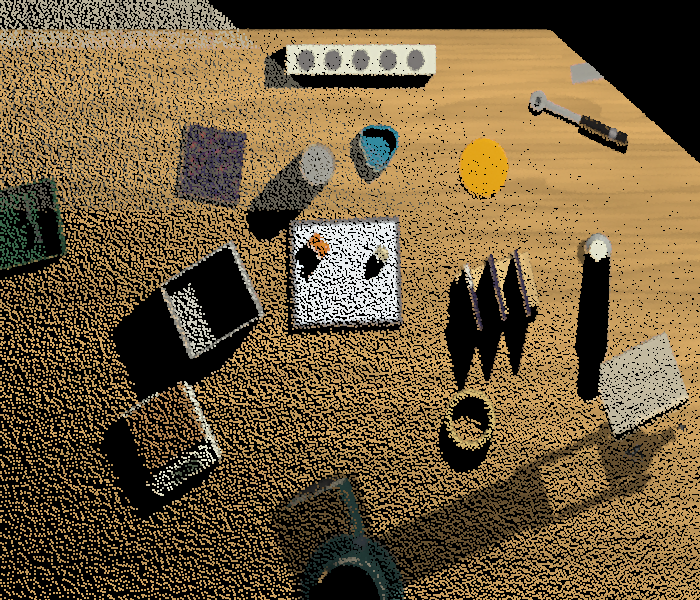

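View pics/side0top.png

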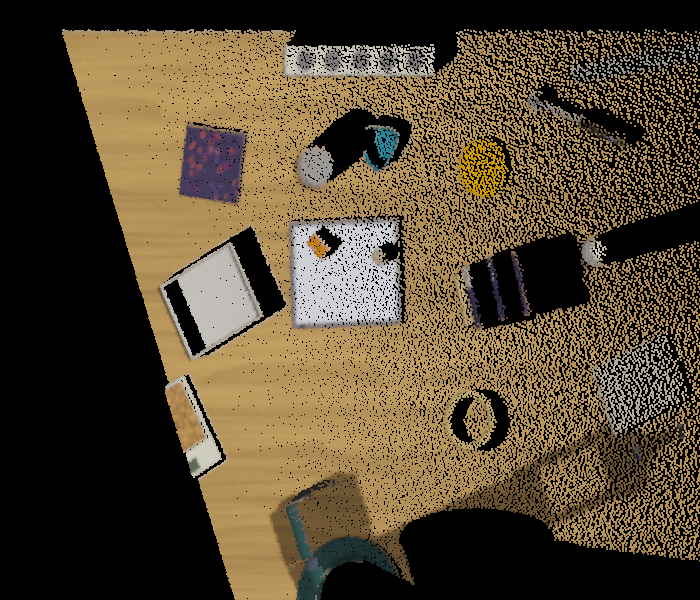

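```bash
cat >> h.py <<'E'
from scipy.spatial.transform import Rotation as Ro
def st():
    s=bot.read_state(); R=Ro.from_rotvec(s['tcp_rot']).as_matrix()
    return s,R
def plan(target=None,yaw=None):
    """target TCP xyz; yaw = desired world heading of the tool y (jaw) axis, mod pi"""
    s,R=st(); p=np.array(s['tool_pos'])
    z=R[:,2]; tilt=np.degrees(np.arccos(-z[2]))
    print('t %.2f p %s z %s tilt %.2f q %s F %s w %.3f'%(s['time'],p.round(4),z.round(4),tilt,np.round(s['q'],3),np.round(s['wrist_force'],1),s['width']))
    yw=np.arctan2(R[1,1],R[0,1]); print('jaw heading deg %.2f  toolx heading %.2f'%(np.degrees(yw),np.degrees(np.arctan2(R[1,0],R[0,0]))))
    if target is not None: print('tool shift',(R.T@(np.array(target)-p)).round(4))
    if yaw is not None:
        d=(yaw-yw+np.pi/2)%np.pi-np.pi/2
        print('turn about tool z: %.4f or %.4f'%(-d,-d+np.pi if d>0 else -d-np.pi))
E
python3 -c "
from h import *
plan([0.574,-0.060,0.15],np.radians(90))"
```

```text
t 0.15 p [ 0.2619 -0.6215  0.226 ] z [-7.0e-04  1.7e-03 -1.0e+00] tilt 0.11 q [-1.209  0.265  1.605 -0.     1.274 -0.037] F [-0.4  0.6 -0.5] w 0.998
jaw heading deg -67.15  toolx heading 22.85
tool shift [ 0.5056 -0.3961  0.0768]
turn about tool z: 0.3988 or -2.7428
```

Emit:
servo_tool(
  moves=[
    [0,[0.03,-0.024,0.0],0],
    [0,[0.031,-0.025,0.0],0],
    [0,[0.031,-0.025,0.0],0],
    [0,[0.031,-0.025,0.0],0],
    [0,[0.031,-0.025,0.0],0],
    [0,[0.031,-0.025,0.0],0],
    [0,[0.031,-0.025,0.0],0],
    [0,[0.031,-0.025,0.0],0],
  ],
)

```text
time: 0.82
tool_pos: [0.4122, -0.3381, 0.2209]
tcp_rot: [-3.08, -0.6, 0.006]
wrist_force: [0.8, -0.6, -0.8]
width: 1.0
```

```bash
python3 -c "
from h import *
plan([0.574,-0.060,0.15],np.radians(90))"
```

```text
t 0.82 p [ 0.4122 -0.3381  0.2209] z [-0.0047  0.0029 -1.    ] tilt 0.32 q [-7.330e-01  3.000e-03  1.910e+00 -1.000e-03  1.235e+00  4.530e-01] F [ 0.8 -0.6 -0.8] w 1.000
jaw heading deg -67.95  toolx heading 22.05
tool shift [ 0.2546 -0.1967  0.071 ]
turn about tool z: 0.3848 or -2.7568
```

Emit:
servo_tool(
  moves=[
    [0,[0.0318,-0.0247,0.0],0.096],
    [0,[0.0294,-0.0276,0.0],0.096],
    [0,[0.0265,-0.0303,0.0],0.096],
    [0,[0.0235,-0.0327,0.0],0.096],
    [0,[0.0203,-0.0348,0.0],0],
    [0,[0.0203,-0.0348,0.0],0],
    [0,[0.0203,-0.0348,0.0],0],
    [0,[0.0203,-0.0348,0.0],0],
  ],
)

```text
time: 1.48
tool_pos: [0.5783, -0.0489, 0.2199]
tcp_rot: [-3.139, 0.031, 0.008]
wrist_force: [1.3, -1.7, -0.5]
width: 0.999
```

```bash
python3 -c "
from h import *
plan([0.574,-0.060,0.15],np.radians(90))
c=grab('wrist','w1');print(c['R'].round(3),c['t'].round(3))"
```

```text
t 1.48 p [ 0.5783 -0.0489  0.2199] z [-0.0053  0.0029 -1.    ] tilt 0.35 q [-0.129  0.094  1.816  0.002  1.237  1.461] F [ 1.3 -1.7 -0.5] w 0.999
jaw heading deg -91.15  toolx heading -1.14
tool shift [-0.0037  0.0114  0.0698]
turn about tool z: -0.0200 or 3.1216
[[-0.02  -1.    -0.003]
 [-0.951  0.018  0.31 ]
 [-0.309  0.009 -0.951]] [-0.036  0.512  0.551]
```

View pics/w1.png

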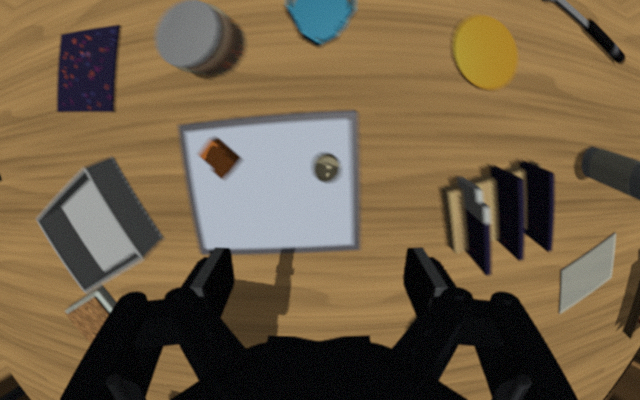

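```bash
cat >> h.py <<'E'
def fray(c,uv,z):
    K=c['intrinsics'];uv=np.atleast_2d(uv).astype(float)
    a=(uv-[K[0,2],K[1,2]])/K[0,0]; r=np.linalg.norm(a,axis=1)+1e-9
    d=np.c_[a/r[:,None]*np.sin(r)[:,None],np.cos(r)]@c['R']; o=-c['R'].T@c['t']
    z=np.broadcast_to(z,(len(uv),))
    return o+d*((z-o[2])/d[:,2])[:,None]
def fproj(c,P):
    p=np.atleast_2d(P)@c['R'].T+c['t']; K=c['intrinsics']
    rr=np.hypot(p[:,0],p[:,1]); th=np.arctan2(rr,p[:,2])
    return p[:,:2]/rr[:,None]*(th*K[0,0])[:,None]+[K[0,2],K[1,2]]
def fcloud(c):
    K=c['intrinsics'];v,u=np.mgrid[:400,:640]; a=np.stack([(u-K[0,2])/K[0,0],(v-K[1,2])/K[0,0]],-1)
    r=np.linalg.norm(a,axis=-1)+1e-9; D=c['depth'].astype(float)
    P=np.stack([a[...,0]/r*np.tan(r)*D,a[...,1]/r*np.tan(r)*D,D],-1)
    return (P-c['t'])@c['R']
E
python3 - <<'E'
from h import *
c=load('w1'); hsv=cv2.cvtColor(c['pixels'],cv2.COLOR_RGB2HSV)
print(-c['R'].T@c['t'])
X=fcloud(c)
im=c['pixels'][110:260,170:380,::-1]; cv2.imwrite('pics/w1z.png',cv2.resize(im,None,fx=3.8,fy=3.8,interpolation=cv2.INTER_CUBIC))
Z=X[...,2]; inpad=np.zeros((400,640),bool); inpad[125:240,190:350]=1
for nm,lo,hi in [('hi',.033,.06),('all',.015,.06)]:
    m=inpad&(Z>lo)&(Z<hi)
    n,l,s,ce=cv2.connectedComponentsWithStats(m.astype(np.uint8))
    for i in range(1,n):
        if s[i,4]<12: continue
        p=X[l==i]; r=cv2.minAreaRect((p[:,:2]*1000).astype(np.float32)); print(nm,s[i,4],ce[i].round(),p.mean(0).round(4),np.round(r[0]),np.round(r[1]),round(r[2],1),'zmax',p[:,2].max().round(4))
# pad corners
w=(hsv[...,1]<40)&(hsv[...,2]>170)&(Z<0.02)&inpad
w=(Z>0.004)&(Z<0.03)&(hsv[...,1]<60); 
n,l,s,ce=cv2.connectedComponentsWithStats(w.astype(np.uint8)); i=1+np.argmax(s[1:,4]); p=X[l==i]; print(cv2.minAreaRect((p[:,:2]*1000).astype(np.float32)))
E
```

```text
[ 0.65696441 -0.05030384  0.36557871]
hi 354 [227. 167.] [0.5828 0.0549 0.0382] [582.  55.] [18. 27.] 47.3 zmax 0.0401
hi 188 [329. 172.] [ 0.5743 -0.0594  0.0371] [574. -59.] [15. 16.] 89.4 zmax 0.0391
all 941 [222. 159.] [0.5916 0.0617 0.0324] [591.  64.] [43. 27.] 46.7 zmax 0.0401
all 619 [329. 169.] [ 0.5758 -0.0593  0.0308] [574. -59.] [30. 31.] 1.2 zmax 0.0391
((547.0306396484375, 12.433929443359375), (177.24427795410156, 216.4120635986328), 1.9209463596343994)
```

View pics/w1z.png

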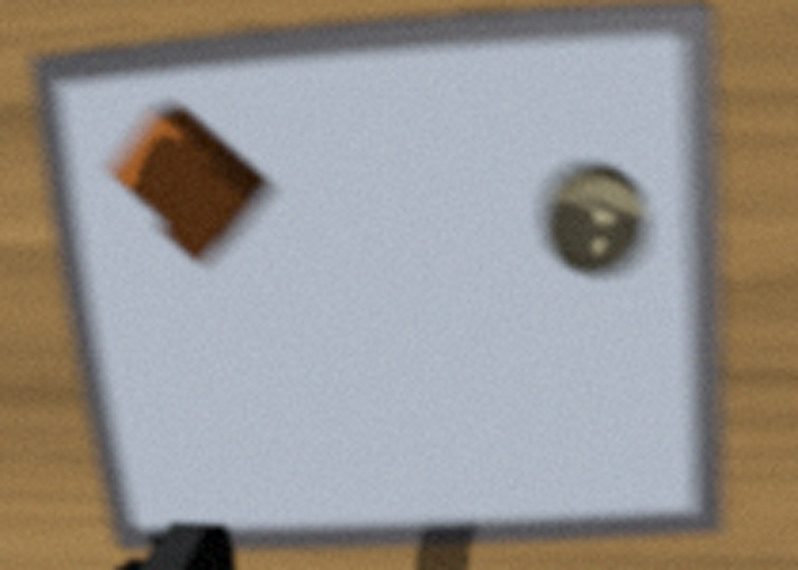

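Emit:
servo_tool(
  moves=[
    [0,[-0.004,0.011,0.03],0],
    [0,[0,0,0.036],0],
    [0,[0,0,0.036],0],
    [0,[0,0,0.036],0],
    [0,[0,0,0.03],0],
    [0,[0,0,0.01],0],
    [0,[0,0,0.002],0],
    [0,[0,0,0.0],0],
  ],
)

```text
time: 2.2
tool_pos: [0.5826, -0.0462, 0.0361]
tcp_rot: [-3.133, 0.007, -0.008]
wrist_force: [0.3, 0.1, -0.5]
width: 1.0
```

```bash
python3 -c "
from h import *
plan([0.574,-0.060,0.037],np.radians(90))"
```

```text
t 2.20 p [ 0.5826 -0.0462  0.0361] z [ 0.005   0.0084 -1.    ] tilt 0.56 q [-0.127  0.281  1.967  0.011  0.89   1.441] F [ 0.3  0.1 -0.5] w 1.000
jaw heading deg -90.26  toolx heading -0.26
tool shift [-0.0085  0.0139 -0.0011]
turn about tool z: -0.0045 or 3.1371
```

Emit:
servo_tool(
  moves=[
    [0,[-0.0085,0.014,-0.001],0],
    [0,[0,0,0],0],
    [100,[0,0,0],0],
    [255,[0,0,-0.0005],0],
    [255,[0,0,-0.0005],0],
    [255,[0,0,-0.0005],0],
    [255,[0,0,-0.0005],0],
    [255,[0,0,-0.0005],0],
  ],
  newtons=35,
)

```text
time: 2.87
tool_pos: [0.5827, -0.061, 0.0508]
tcp_rot: [-3.135, 0.008, -0.035]
wrist_force: [-0.7, 0.7, 0.1]
width: 0.147
```

```bash
python3 -c "
from h import *
plan([0.5,0.277,0.15],np.radians(90))"
```

```text
t 2.87 p [ 0.5827 -0.061   0.0508] z [ 0.0226  0.0066 -0.9997] tilt 1.35 q [-0.153  0.254  1.969  0.013  0.897  1.415] F [-0.7  0.7  0.1] w 0.147
jaw heading deg -90.28  toolx heading -0.29
tool shift [-0.0822 -0.3382 -0.0988]
turn about tool z: -0.0049 or 3.1367
```

```bash
python3 -c "
from h import *
c=grab('wrist','w2'); im=c['pixels'][110:330,170:470,::-1]; cv2.imwrite('pics/w2z.png',cv2.resize(im,None,fx=2.6,fy=2.6))
c=grab('side','s2'); im=c['pixels'][180:300,260:400,::-1]; cv2.imwrite('pics/s2z.png',cv2.resize(im,None,fx=4,fy=4))
plan()"
```

```text
t 2.97 p [ 0.5826 -0.061   0.0506] z [ 0.0224  0.0066 -0.9997] tilt 1.34 q [-0.153  0.254  1.969  0.013  0.897  1.415] F [ 0.6 -0.6  1.3] w 0.002
jaw heading deg -90.28  toolx heading -0.29
```

View pics/w2z.png

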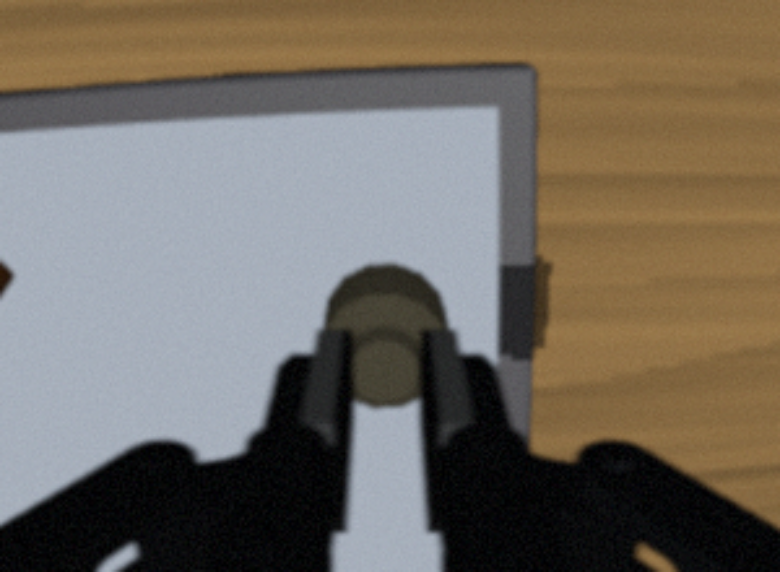

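View pics/s2z.png

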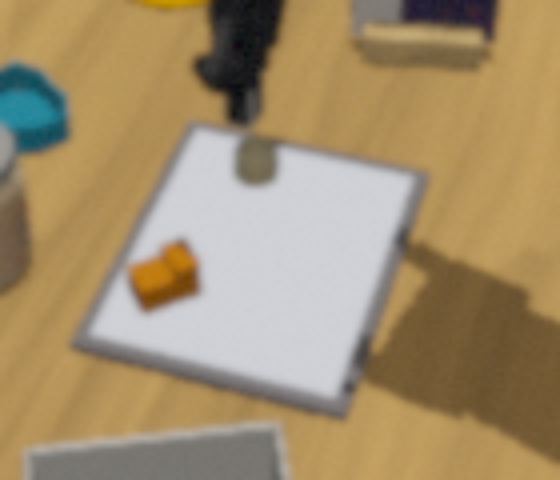

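Run:
```python
from h import *
c=grab('wrist','w3'); X=fcloud(c); Z=X[...,2]
print(fproj(c,[[.574,-.06,.038],[.574,-.06,.008],[.5827,-.061,.0256]]).round())
for z in (.038,.008): print(fray(c,[[318,237],[318,252],[318,212]],z).round(4))
m=(Z>.012)&(Z<.045)&(np.hypot(X[...,0]-.575,X[...,1]+.06)<.035)
p=X[m]; print(m.sum(), p.mean(0),[np.percentile(p,q,axis=0).round(4).tolist() for q in (2,50,98)])
for a in np.arange(.012,.045,.003):
    k=p[(p[:,2]>a)&(p[:,2]<a+.003)]
    if len(k)>5: print(a.round(3),len(k),k.mean(0).round(4),np.ptp(k,axis=0).round(3))
im=c['pixels'][110:330,170:470,::-1]; cv2.imwrite('pics/w3z.png',cv2.resize(im,None,fx=2.6,fy=2.6))
c=load('s2');X=cloud(c);m=(X[...,2]>.012)&(X[...,2]<.045)&(np.hypot(X[...,0]-.575,X[...,1]+.06)<.035); p=X[m];print(p.mean(0),p[:,2].max(),p.min(0),p.max(0))
```

```text
[[318. 253.]
 [318. 232.]
 [320. 230.]]
[[ 0.584  -0.0602  0.038 ]
 [ 0.5744 -0.0601  0.038 ]
 [ 0.5991 -0.0603  0.038 ]]
[[ 0.5703 -0.0599  0.008 ]
 [ 0.5589 -0.0598  0.008 ]
 [ 0.5883 -0.06    0.008 ]]
1111 [ 0.58345144 -0.0598149   0.02559663] [[0.5743, -0.0741, 0.0126], [0.5841, -0.06, 0.0279], [0.5891, -0.0456, 0.0317]]
0.012 76 [ 0.5859 -0.0599  0.0133] [0.017 0.031 0.003]
0.015 79 [ 0.5855 -0.0604  0.0165] [0.016 0.031 0.003]
0.018 87 [ 0.5862 -0.0599  0.0195] [0.015 0.03  0.003]
0.021 93 [ 0.586  -0.0605  0.0226] [0.014 0.029 0.003]
0.024 111 [ 0.585  -0.0595  0.0258] [0.015 0.03  0.003]
0.027 466 [ 0.5823 -0.0597  0.0286] [0.016 0.03  0.003]
0.03 195 [ 0.581  -0.0597  0.0308] [0.013 0.026 0.003]
[ 0.57232812 -0.05285383  0.02730089] 0.04121656337617276 [ 0.54724995 -0.07163482  0.01227036] [ 0.59680759 -0.04291253  0.04121656]
```

View pics/w3z.png

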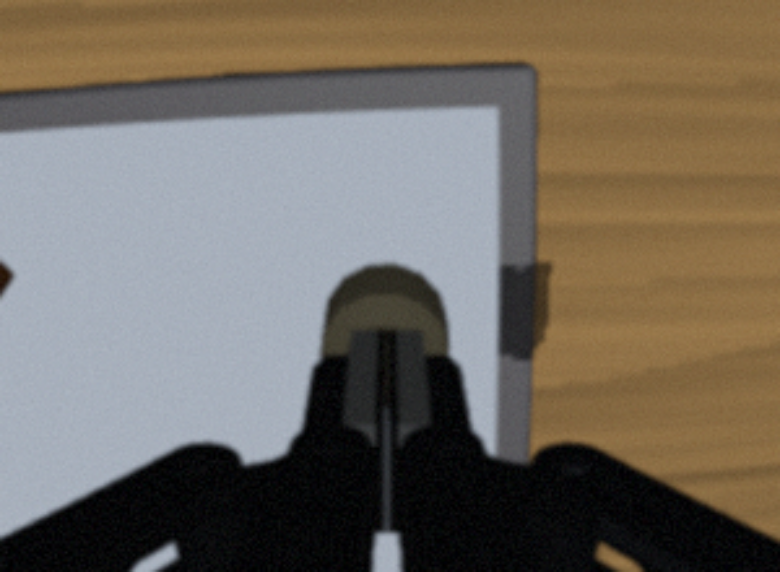

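Emit:
servo_tool(
  moves=[
    [100,[0,0,-0.03],0],
    [0,[-0.0085,0.0,0],0],
    [0,[0,0,0],0],
    [0,[0,0,0],0],
    [0,[0,0,0],0],
    [0,[0,0,0],0],
    [0,[0,0,0],0],
    [0,[0,0,0],0],
  ],
)

```text
time: 3.68
tool_pos: [0.5719, -0.0606, 0.0783]
tcp_rot: [-3.134, 0.007, -0.028]
wrist_force: [-0.3, -0.4, 0.8]
width: 0.995
```

```bash
python3 -c "
from h import *
plan([0.573,-0.060,0.037],np.radians(90))"
```

```text
t 3.68 p [ 0.5719 -0.0606  0.0783] z [ 0.0178  0.0073 -0.9998] tilt 1.11 q [-0.155  0.204  1.972  0.012  0.95   1.413] F [-0.3 -0.4  0.8] w 0.995
jaw heading deg -90.26  toolx heading -0.27
tool shift [ 0.0004 -0.0003  0.0413]
turn about tool z: -0.0045 or 3.1371
```

Run:
```python
from h import *
c=grab('wrist','w4'); X=fcloud(c); Z=X[...,2]
m=(Z>.012)&(Z<.05)&(np.hypot(X[...,0]-.575,X[...,1]+.06)<.03)
p=X[m]
for a in np.arange(.012,.05,.003):
    k=p[(p[:,2]>a)&(p[:,2]<a+.003)]
    if len(k)>5: print(a.round(3),len(k),k.mean(0).round(4),k.min(0).round(4),k.max(0).round(4))
im=c['pixels'][110:330,170:470,::-1]; cv2.imwrite('pics/w4z.png',cv2.resize(im,None,fx=2.6,fy=2.6))
c=grab('side','s4');im=c['pixels'][170:290,260:400,::-1]; cv2.imwrite('pics/s4z.png',cv2.resize(im,None,fx=4,fy=4))
```

```text
0.012 60 [ 0.5861 -0.0596  0.0136] [ 0.574  -0.0753  0.012 ] [ 0.5897 -0.0441  0.015 ]
0.015 45 [ 0.5863 -0.0599  0.0163] [ 0.5763 -0.0751  0.015 ] [ 0.5896 -0.0458  0.0177]
0.018 62 [ 0.5857 -0.0606  0.0195] [ 0.577  -0.0748  0.018 ] [ 0.589  -0.0453  0.021 ]
0.021 47 [ 0.5862 -0.0598  0.0226] [ 0.5796 -0.0733  0.021 ] [ 0.5889 -0.0457  0.0239]
0.024 88 [ 0.5835 -0.0602  0.0259] [ 0.5583 -0.0752  0.024 ] [ 0.5891 -0.0449  0.027 ]
0.027 608 [ 0.5757 -0.0598  0.0286] [ 0.5585 -0.0745  0.027 ] [ 0.5885 -0.045   0.03  ]
0.03 301 [ 0.5767 -0.0595  0.031 ] [ 0.5622 -0.0722  0.03  ] [ 0.5861 -0.048   0.033 ]
0.033 70 [ 0.5789 -0.0599  0.0346] [ 0.571  -0.0681  0.0331] [ 0.5825 -0.0509  0.0359]
0.036 437 [ 0.5741 -0.0598  0.0374] [ 0.5661 -0.0674  0.036 ] [ 0.5817 -0.0523  0.0389]
```

View pics/w4z.png

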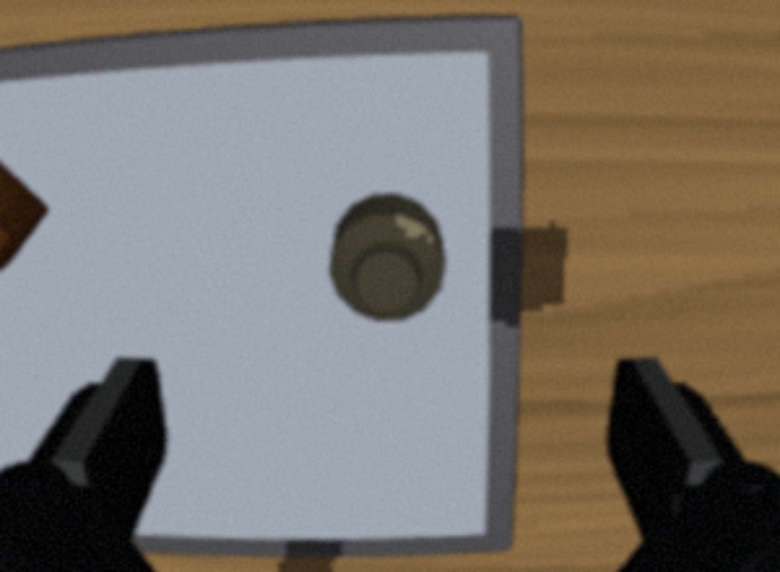

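View pics/s4z.png

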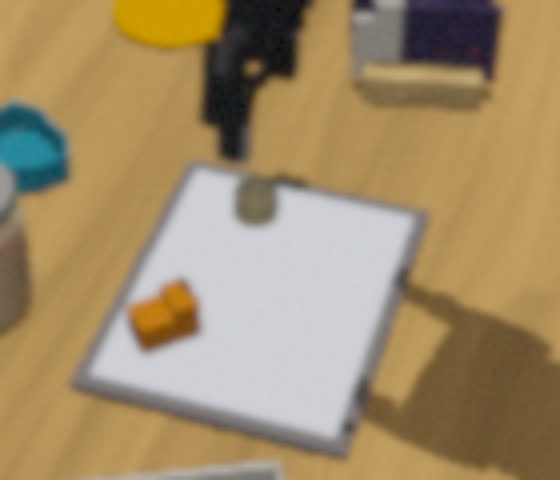

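Run:
```python
from h import *
# fingertip cloud relative to tcp, shut (w3: tcp .5826,-.061,.0506) and open (w4: .5719,-.0606,.0783), w2 at width .147
for tag,t in (('w3',[.5826,-.061,.0506]),('w2',[.5827,-.061,.0508]),('w4',[.5719,-.0606,.0783]),('w1',[.5783,-.0489,.2199])):
    c=load(tag); X=fcloud(c)-t; hsv=cv2.cvtColor(c['pixels'],cv2.COLOR_RGB2HSV)
    m=(np.abs(X[...,0])<.02)&(np.abs(X[...,1])<.07)&(X[...,2]<.05)&(X[...,2]>-.03)&(c['depth']>0)&(hsv[...,2]<90)
    p=X[m]
    print(tag,m.sum())
    if m.sum()<30: continue
    for a in np.arange(-.03,.05,.005):
        k=p[(p[:,2]>=a)&(p[:,2]<a+.005)]
        if len(k)>5: print('  z %.3f'%a,len(k),'x',k[:,0].min().round(3),k[:,0].max().round(3),'y',k[:,1].min().round(3),k[:,1].max().round(3))
```

```text
w3 3862
  z -0.030 147 x -0.004 0.007 y -0.013 0.015
  z -0.025 614 x -0.01 0.007 y -0.013 0.016
  z -0.020 107 x -0.008 0.003 y -0.009 0.012
  z 0.005 57 x 0.006 0.012 y -0.01 0.007
  z 0.010 201 x 0.006 0.012 y -0.012 0.013
  z 0.015 278 x 0.006 0.011 y -0.013 0.014
  z 0.020 316 x 0.006 0.011 y -0.013 0.014
  z 0.025 336 x 0.005 0.011 y -0.013 0.014
  z 0.030 353 x 0.005 0.011 y -0.013 0.014
  z 0.035 231 x -0.01 0.011 y -0.013 0.014
  z 0.040 603 x -0.012 0.012 y -0.017 0.016
  z 0.045 619 x -0.012 0.013 y -0.031 0.029
w2 4475
  z -0.030 142 x -0.005 0.007 y -0.013 0.015
  z -0.025 492 x -0.02 0.006 y -0.013 0.015
  z -0.020 162 x -0.02 0.003 y -0.006 0.009
  z -0.015 500 x -0.017 -0.001 y -0.006 0.007
  z 0.005 60 x 0.01 0.012 y -0.012 0.013
  z 0.010 235 x -0.0 0.012 y -0.019 0.02
  z 0.015 288 x -0.0 0.012 y -0.019 0.02
  z 0.020 312 x 0.006 0.012 y -0.019 0.02
  z 0.025 379 x 0.0 0.011 y -0.019 0.02
  z 0.030 316 x 0.005 0.011 y -0.019 0.02
  z 0.035 282 x -0.011 0.011 y -0.019 0.02
  z 0.040 543 x -0.011 0.012 y -0.023 0.023
  z 0.045 764 x -0.006 0.013 y -0.036 0.036
w4 3438
  z 0.015 121 x -0.011 0.01 y -0.047 0.044
  z 0.020 370 x -0.012 0.011 y -0.054 0.049
  z 0.025 495 x -0.011 0.012 y -0.056 0.056
  z 0.030 567 x -0.013 0.012 y -0.056 0.056
  z 0.035 580 x -0.012 0.011 y -0.056 0.056
  z 0.040 659 x -0.012 0.011 y -0.056 0.056
  z 0.045 646 x -0.011 0.011 y -0.056 0.056
w1 3475
  z 0.015 119 x -0.009 0.01 y -0.044 0.044
  z 0.020 379 x -0.011 0.013 y -0.054 0.054
  z 0.025 492 x -0.011 0.013 y -0.056 0.056
  z 0.030 578 x -0.012 0.013 y -0.056 0.057
  z 0.035 593 x -0.012 0.013 y -0.056 0.057
  z 0.040 660 x -0.012 0.013 y -0.056 0.057
  z 0.045 654 x -0.01 0.013 y -0.056 0.057
```

Run:
```python
from h import *
c=load('s4'); 
for z in (.008,.038,.053,.078,.095): print(z,proj(c,[[.572,-.0606,z],[.572,-.0606-.05,z],[.572,-.0606+.05,z]]).round(1).tolist())
c=load('s4'); cv2.imwrite('pics/s4b.png',cv2.resize(c['pixels'][100:250,250:450,::-1],None,fx=4,fy=4))
c=grab('scene','c4'); cv2.imwrite('pics/c4b.png',cv2.resize(c['pixels'][100:250,250:450,::-1],None,fx=4,fy=4))
for z in (.008,.038,.053,.078,.095): print(z,proj(c,[[.572,-.0606,z],[.572,-.0606-.05,z],[.572,-.0606+.05,z]]).round(1).tolist())
```

```text
0.008 [[324.1, 222.9], [330.1, 211.6], [317.8, 235.0]]
0.038 [[324.1, 215.0], [330.2, 203.7], [317.7, 227.0]]
0.053 [[324.1, 210.9], [330.2, 199.7], [317.6, 222.9]]
0.078 [[324.1, 204.0], [330.3, 192.8], [317.5, 215.9]]
0.095 [[324.1, 199.1], [330.4, 188.0], [317.4, 211.1]]
0.008 [[324.1, 209.5], [308.8, 216.6], [338.7, 202.8]]
0.038 [[324.0, 200.7], [308.4, 207.7], [338.8, 193.9]]
0.053 [[323.9, 196.1], [308.3, 203.1], [338.9, 189.4]]
0.078 [[323.9, 188.3], [307.9, 195.2], [339.1, 181.7]]
0.095 [[323.8, 182.9], [307.7, 189.7], [339.2, 176.3]]
```

View pics/s4b.png

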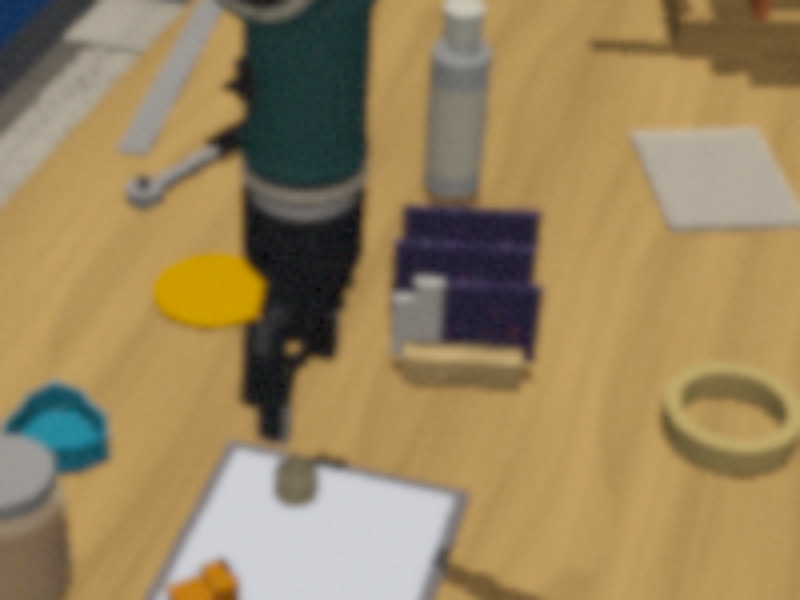

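View pics/c4b.png

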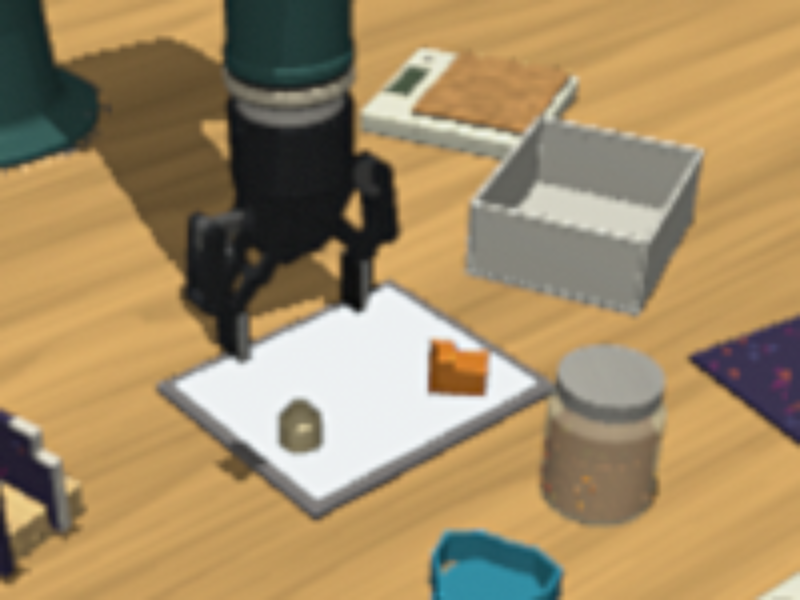

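Emit:
servo_tool(
  moves=[
    [0,[0.001,0,0.02],0],
    [0,[0,0,0.02],0],
    [0,[0,0,0.014],0],
    [0,[0,0,0],0],
    [0,[0,0,0],0],
    [0,[0,0,0],0],
    [0,[0,0,0],0],
    [0,[0,0,0],0],
  ],
)

```text
time: 4.5
tool_pos: [0.5769, -0.0607, 0.0257]
tcp_rot: [-3.135, 0.007, -0.036]
wrist_force: [0.3, -0.3, -0.1]
width: 1.002
```

Run:
```python
from h import *
plan([0.573,-0.060,0.005],np.radians(90))
c=grab('wrist','w5'); X=fcloud(c)
s,R=st(); t=np.array(s['tool_pos']); Y=X-t;hsv=cv2.cvtColor(c['pixels'],cv2.COLOR_RGB2HSV)
m=(np.abs(Y[...,0])<.02)&(np.abs(Y[...,1])<.07)&(np.abs(Y[...,1])>.03)&(Y[...,2]<.05)&(Y[...,2]>-.03)&(c['depth']>0)&(hsv[...,2]<90)
p=X[m]
for a in np.arange(0,.08,.005):
        k=p[(p[:,2]>=a)&(p[:,2]<a+.005)]
        if len(k)>5: print('  z %.3f'%a,len(k),'x',k[:,0].min().round(3),k[:,0].max().round(3),'y',k[:,1].min().round(3),k[:,1].max().round(3))
cv2.imwrite('pics/w5z.png',cv2.resize(c['pixels'][110:330,170:470,::-1],None,fx=2.6,fy=2.6))
```

```text
t 4.50 p [ 0.5769 -0.0607  0.0257] z [ 0.0229  0.0066 -0.9997] tilt 1.36 q [-0.154  0.278  1.995  0.013  0.847  1.413] F [ 0.3 -0.3 -0.1] w 1.002
jaw heading deg -90.26  toolx heading -0.27
tool shift [-0.0043 -0.0006  0.0206]
turn about tool z: -0.0046 or 3.1370
  z 0.000 182 x 0.558 0.584 y -0.121 -0.1
  z 0.005 598 x 0.557 0.597 y -0.1 -0.091
  z 0.040 84 x 0.566 0.586 y -0.104 -0.017
  z 0.045 338 x 0.565 0.588 y -0.115 -0.006
  z 0.050 471 x 0.565 0.588 y -0.116 -0.005
  z 0.055 573 x 0.565 0.588 y -0.116 -0.004
  z 0.060 559 x 0.565 0.588 y -0.117 -0.005
  z 0.065 659 x 0.564 0.588 y -0.117 -0.004
  z 0.070 658 x 0.566 0.588 y -0.117 -0.004
  z 0.075 102 x 0.572 0.588 y -0.109 -0.008
```

View pics/w5z.png

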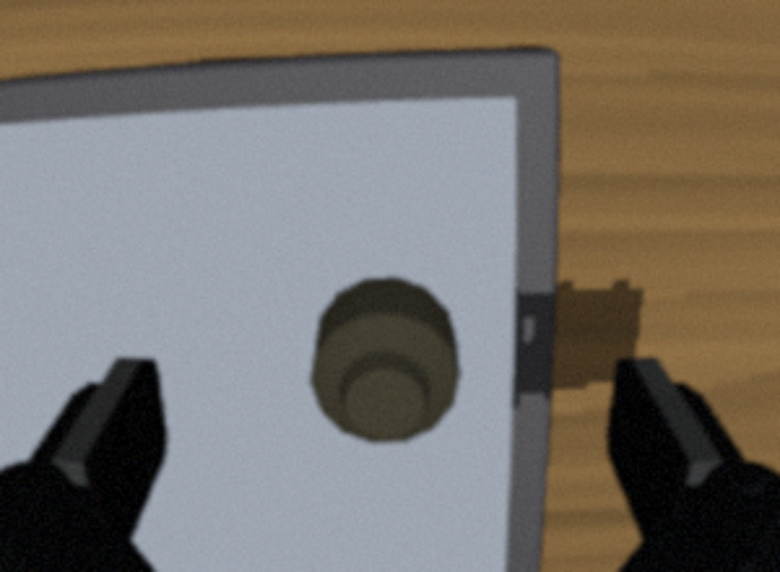

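Emit:
servo_tool(
  moves=[
    [0,[-0.004,0,0.012],0],
    [0,[0,0,0.011],0],
    [0,[0,0,0],0],
    [255,[0,0,0],0],
    [255,[0,0,0],0],
    [255,[0,0,0],0],
    [255,[0,0,0],0],
    [255,[0,0,0],0],
  ],
  newtons=35,
)

```text
time: 5.22
tool_pos: [0.576, -0.0624, 0.0039]
tcp_rot: [-3.138, 0.005, -0.045]
wrist_force: [0.9, 0.3, -1.3]
width: 0.347
```

Run:
```python
from h import *
plan([0.50,0.277,0.16],np.radians(90))
c=grab('wrist','w6')
cv2.imwrite('pics/w6z.png',cv2.resize(c['pixels'][110:330,170:470,::-1],None,fx=2.6,fy=2.6))
```

```text
t 5.22 p [ 0.576  -0.0624  0.0039] z [ 0.0288  0.0031 -0.9996] tilt 1.66 q [-0.155  0.304  2.011  0.01   0.798  1.411] F [ 0.9  0.3 -1.3] w 0.347
jaw heading deg -90.18  toolx heading -0.19
tool shift [-0.0726 -0.3397 -0.1572]
turn about tool z: -0.0031 or 3.1384
```

View pics/w6z.png

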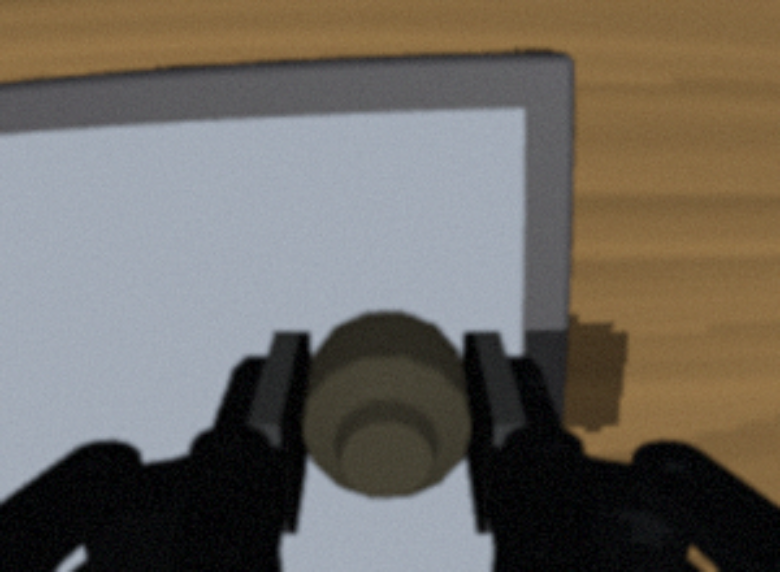

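Emit:
servo_tool(
  moves=[
    [255,[0,0,-0.03],0],
    [255,[0,0,-0.04],0],
    [255,[-0.004,-0.02,-0.035],0],
    [255,[-0.008,-0.038,-0.02],0],
    [255,[-0.008,-0.038,0],0],
    [255,[-0.008,-0.038,0],0],
    [255,[-0.008,-0.038,0],0],
    [255,[-0.008,-0.038,0],0],
  ],
)

```text
time: 5.93
tool_pos: [0.5315, 0.1485, 0.1361]
tcp_rot: [-3.135, 0.028, -0.053]
wrist_force: [0.1, -0.0, -0.1]
width: 0.35
```

Run:
```python
from h import *
plan([0.50,0.277,0.12],np.radians(90))
```

```text
t 5.93 p [0.5315 0.1485 0.1361] z [ 0.0339  0.0062 -0.9994] tilt 1.97 q [ 0.228  0.086  1.988 -0.002  1.034  1.818] F [ 0.1 -0.  -0.1] w 0.350
jaw heading deg -91.00  toolx heading -1.02
tool shift [-0.0343 -0.1278  0.0158]
turn about tool z: -0.0175 or 3.1241
```

Emit:
servo_tool(
  moves=[
    [255,[-0.012,-0.036,0],0],
    [255,[-0.012,-0.036,0],0],
    [255,[-0.008,-0.036,0],0],
    [255,[0,-0.008,0.01],0],
    [255,[0,0,0.03],0],
    [255,[0,0,0.03],0],
    [255,[0,0,0.02],0],
    [255,[0,0,0.0],0],
  ],
)

```text
time: 6.6
tool_pos: [0.5033, 0.2836, 0.0481]
tcp_rot: [-3.125, 0.01, -0.07]
wrist_force: [-0.4, -1.3, -1.9]
width: 0.347
```

Run:
```python
from h import *
plan([0.50,0.277,0.04],np.radians(90))
c=grab('wrist','w7')
cv2.imwrite('pics/w7z.png',c['pixels'][:,:,::-1])
```

```text
t 6.60 p [0.5033 0.2836 0.0481] z [ 0.0448  0.016  -0.9989] tilt 2.73 q [ 0.474  0.229  2.008 -0.008  0.858  2.056] F [-0.4 -1.3 -1.9] w 0.347
jaw heading deg -90.33  toolx heading -0.37
tool shift [-0.0036  0.0067  0.0078]
turn about tool z: -0.0058 or 3.1358
```

View pics/w7z.png

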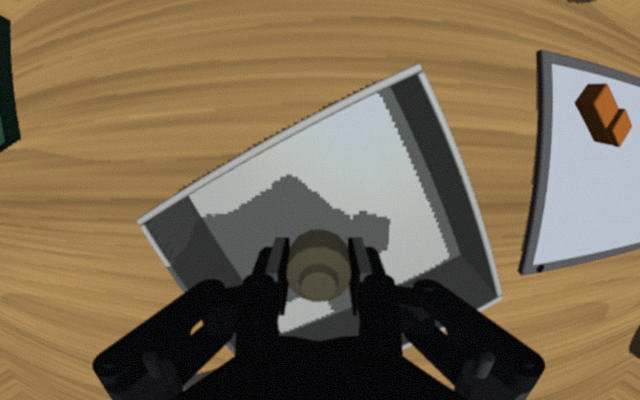

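Emit:
servo_tool(
  moves=[
    [110,[0,0.003,0.005],0],
    [110,[0,0,0],0],
    [110,[0,0,-0.002],0],
    [110,[0,0,-0.03],0],
    [110,[0,0,-0.04],0],
    [110,[0,0,-0.03],0],
    [50,[0.014,0.036,0],0],
    [0,[0.014,0.036,0],-0.1],
  ],
)

```text
time: 7.32
tool_pos: [0.5298, 0.2095, 0.1599]
tcp_rot: [-3.117, -0.155, -0.088]
wrist_force: [0.9, -1.1, -0.5]
width: 0.832
```

Run:
```python
from h import *
plan([0.591,0.063,0.12],np.radians(-43.3))
c=grab('wrist','w8')
cv2.imwrite('pics/w8z.png',c['pixels'][:,:,::-1])
```

```text
t 7.32 p [0.5298 0.2095 0.1599] z [ 0.0555  0.0226 -0.9982] tilt 3.43 q [0.331 0.079 1.948 0.004 1.054 1.801] F [ 0.9 -1.1 -0.5] w 0.832
jaw heading deg -84.29  toolx heading 5.65
tool shift [0.0441 0.1526 0.0399]
turn about tool z: -0.7155 or 2.4261
```

View pics/w8z.png

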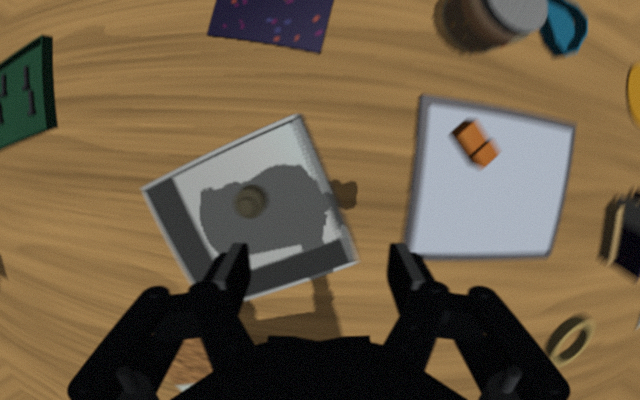

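Emit:
servo_tool(
  moves=[
    [0,[0.0077,0.0254,0.0],-0.1],
    [0,[0.0051,0.026,0.0],-0.1],
    [0,[0.0025,0.0264,0.0],-0.1],
    [0,[-0.0002,0.0265,0.01],-0.1],
    [0,[-0.0028,0.0263,0.01],-0.1],
    [0,[-0.0055,0.0259,0.01],-0.1],
    [0,[0,0,0.01],-0.1],
    [0,[0,0,0],0],
  ],
)

```text
time: 8.03
tool_pos: [0.6125, 0.047, 0.1415]
tcp_rot: [2.857, 1.257, 0.147]
wrist_force: [0.0, 0.3, -0.9]
width: 0.997
```

Run:
```python
from h import *
c=grab('wrist','w9'); X=fcloud(c)
m=(X[...,2]>.016)&(X[...,2]<.06)&(np.hypot(X[...,0]-.591,X[...,1]-.063)<.032)
p=X[m]; r=cv2.minAreaRect((p[:,:2]*1000).astype(np.float32)); print(m.sum(),r)
plan([0.591,0.063,0.05],np.radians(-43.3))
cv2.imwrite('pics/w9z.png',c['pixels'][:,:,::-1])
```

```text
1550 ((590.445556640625, 64.2472152709961), (42.80250549316406, 26.009624481201172), 46.136802673339844)
t 8.08 p [0.6133 0.0471 0.1429] z [ 0.0949  0.0222 -0.9952] tilt 5.59 q [0.025 0.157 1.897 0.024 0.992 0.758] F [ 1.6 -0.   1.4] w 1.001
jaw heading deg -42.83  toolx heading 47.42
tool shift [-0.0109 -0.0322  0.0906]
turn about tool z: 0.0082 or -3.1334
```

View pics/w9z.png

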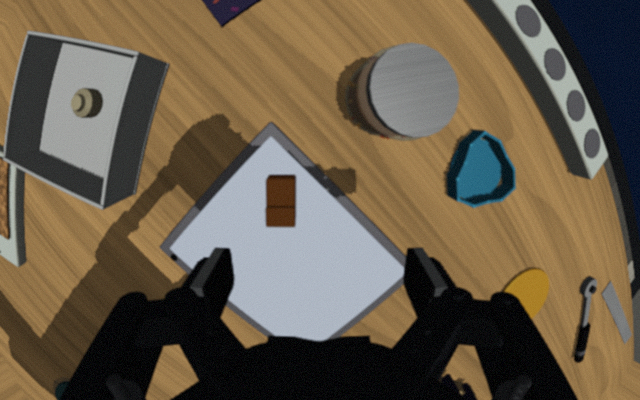

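Emit:
servo_tool(
  moves=[
    [0,[-0.011,-0.032,0.02],0],
    [0,[0,0,0.03],0],
    [0,[0,0,0.03],0],
    [0,[0,0,0.01],0],
    [0,[0,0,0],0],
    [0,[0,0,0],0],
    [0,[0,0,0],0],
    [0,[0,0,0],0],
  ],
)

```text
time: 8.75
tool_pos: [0.5973, 0.0664, 0.0622]
tcp_rot: [2.864, 1.224, 0.178]
wrist_force: [0.4, -0.3, 0.8]
width: 1.0
```

Run:
```python
from h import *
plan([0.591,0.064,0.006],np.radians(-43.8))
```

```text
t 8.75 p [0.5973 0.0664 0.0622] z [ 0.1135  0.0243 -0.9932] tilt 6.66 q [0.059 0.212 2.002 0.024 0.813 0.806] F [ 0.4 -0.3  0.8] w 1.000
jaw heading deg -43.89  toolx heading 46.47
tool shift [-0.0115 -0.0066  0.055 ]
turn about tool z: -0.0016 or 3.1400
```

Emit:
servo_tool(
  moves=[
    [0,[-0.005,-0.002,0.02],0],
    [0,[-0.004,-0.002,0.02],0],
    [0,[-0.003,-0.002,0.014],0],
    [0,[0,0,0],0],
    [0,[0,0,0],0],
    [0,[0,0,0],0],
    [0,[0,0,0],0],
    [0,[0,0,0],0],
  ],
)

```text
time: 9.42
tool_pos: [0.6053, 0.064, 0.022]
tcp_rot: [2.854, 1.216, 0.217]
wrist_force: [0.6, 0.1, -0.4]
width: 0.999
```

Run:
```python
from h import *
plan([0.591,0.064,0.006],np.radians(-43.8))
c=grab('wrist','w10'); cv2.imwrite('pics/w10z.png',cv2.resize(c['pixels'][110:330,170:470,::-1],None,fx=2.6,fy=2.6))
```

```text
t 9.42 p [0.6053 0.064  0.022 ] z [ 0.1406  0.0258 -0.9897] tilt 8.22 q [0.054 0.265 2.028 0.028 0.706 0.799] F [ 0.6  0.1 -0.4] w 0.999
jaw heading deg -44.12  toolx heading 46.44
tool shift [-0.0116 -0.0116  0.0138]
turn about tool z: -0.0056 or 3.1360
```

View pics/w10z.png

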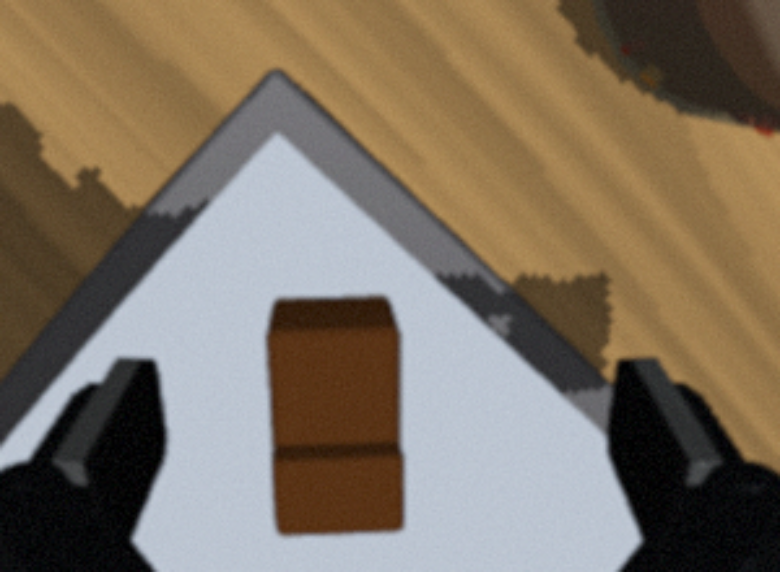

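Emit:
servo_tool(
  moves=[
    [0,[-0.0116,-0.0116,0.0138],0],
    [0,[0,0,0],0],
    [0,[0,0,0],0],
    [0,[0,0,0],0],
    [0,[0,0,0],0],
    [0,[0,0,0],0],
    [0,[0,0,0],0],
    [0,[0,0,0],0],
  ],
)

```text
time: 10.13
tool_pos: [0.5983, 0.0644, 0.0127]
tcp_rot: [2.849, 1.214, 0.235]
wrist_force: [0.1, -0.7, -0.1]
width: 1.002
```

Run:
```python
from h import *
plan([0.591,0.064,0.006],np.radians(-43.8))
print(bot.read_state()['joint_torque'],bot.read_state()['joint_vel'])
```

```text
t 10.13 p [0.5983 0.0644 0.0127] z [ 0.1529  0.0265 -0.9879] tilt 8.93 q [0.055 0.262 2.057 0.029 0.669 0.799] F [ 0.1 -0.7 -0.1] w 1.002
jaw heading deg -44.17  toolx heading 46.49
tool shift [-0.0061 -0.0055  0.0055]
turn about tool z: -0.0065 or 3.1351
[ 3.54631011e-03 -4.35915685e+01 -2.89458758e+01  7.05797039e-02
 -8.16138312e-01  5.60006526e-05] [-4.24667920e-04 -2.16314248e-03 -8.96857573e-03 -2.92142488e-04
  7.66712979e-04 -7.29517944e-05]
```

Emit:
servo_tool(
  moves=[
    [0,[-0.006,-0.0055,0.006],0],
    [60,[-0.0006,-0.0006,0.0008],0],
    [255,[-0.0006,-0.0006,0.0008],0],
    [255,[-0.0006,-0.0006,0.0006],0],
    [255,[-0.0006,-0.0006,0.0006],0],
    [255,[0,0,0],0],
    [255,[0,0,0],0],
    [255,[0,0,0],0],
  ],
  newtons=40,
)

```text
time: 10.8
tool_pos: [0.5905, 0.0663, 0.0073]
tcp_rot: [2.851, 1.211, 0.245]
wrist_force: [-0.3, -0.8, -1.0]
width: 0.297
```

Run:
```python
from h import *
plan([0.5,0.277,0.16],np.radians(-43.8))
print(bot.read_state()['joint_torque'].round(2),bot.read_state()['joint_vel'].round(4))
c=grab('wrist','w11'); cv2.imwrite('pics/w11z.png',cv2.resize(c['pixels'][110:330,170:470,::-1],None,fx=2.6,fy=2.6))
```

```text
t 10.80 p [0.5905 0.0663 0.0073] z [ 0.1583  0.0301 -0.9869] tilt 9.27 q [0.057 0.255 2.08  0.035 0.647 0.799] F [-0.3 -0.8 -1. ] w 0.297
jaw heading deg -44.31  toolx heading 46.40
tool shift [ 0.1095 -0.1968 -0.1587]
turn about tool z: -0.0090 or 3.1326
[  0.05 -43.22 -28.86   0.1   -0.85   0.  ] [-0.0012 -0.0012  0.0034 -0.0006  0.0001  0.0008]
```

View pics/w11z.png

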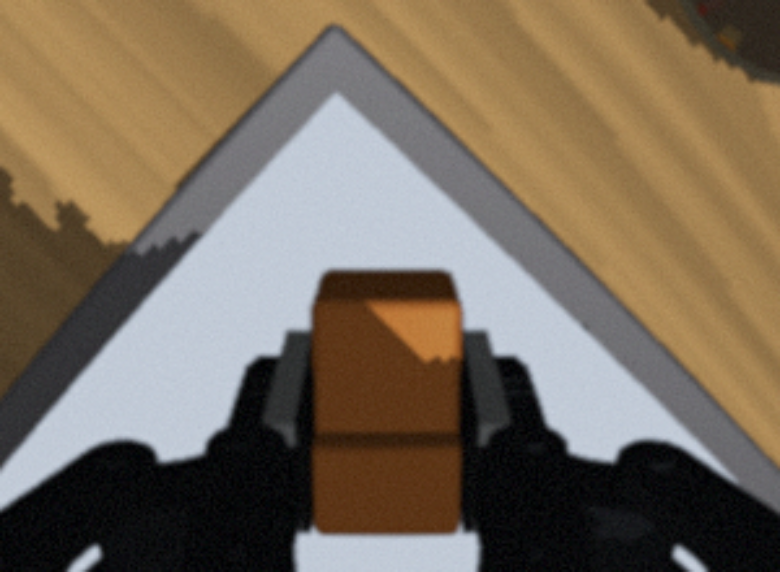

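```bash
cat >> h.py <<'E'
def rows(segs, n_pad=True):
    """segs: list of (world dxyz, turn) per row; prints tool-frame shifts assuming ideal following"""
    s,R=st(); R=R.copy()
    for d,tz in segs:
        sh=R.T@np.array(d,float); print([float(round(x,4)) for x in sh],tz)
        R=R@Ro.from_rotvec([0,0,tz]).as_matrix()
    return R
E
python3 - <<'E'
from h import *
rows([((0,0,.03),0),((0,0,.035),0),((-.008,.015,.035),-.1),((-.012,.03,.02),-.1),((-.014,.034,.01),-.1),((-.014,.034,0),-.1),((-.014,.034,0),-.1),((-.012,.033,0),-.1)])
E
```

```text
[0.0039, 0.0028, -0.0296] 0
[0.0046, 0.0033, -0.0345] 0
[0.0099, -0.0129, -0.0354] -0.1
[0.0186, -0.0258, -0.0207] -0.1
[0.0223, -0.0288, -0.0111] -0.1
[0.0241, -0.0277, -0.0012] -0.1
[0.0268, -0.0252, -0.0012] -0.1
[0.0287, -0.0202, -0.0009] -0.1
```

Emit:
servo_tool(
  moves=[
    [255,[0.004,0.003,-0.03],0],
    [255,[0.0045,0.0035,-0.035],0],
    [255,[0.01,-0.013,-0.035],-0.1],
    [255,[0.0185,-0.026,-0.02],-0.1],
    [255,[0.022,-0.029,-0.011],-0.1],
    [255,[0.024,-0.028,-0.001],-0.1],
    [255,[0.027,-0.025,-0.001],-0.1],
    [255,[0.0285,-0.02,-0.001],-0.1],
  ],
)

```text
time: 11.52
tool_pos: [0.5122, 0.2446, 0.1377]
tcp_rot: [2.323, 1.988, 0.204]
wrist_force: [0.9, 0.5, -0.0]
width: 0.297
```

Run:
```python
from h import *
plan([0.516,0.246,0.05],np.radians(104.4))
print(bot.read_state()['joint_torque'].round(2),bot.read_state()['joint_vel'].round(4))
print(bot.read_state()['tool_pos'])
```

```text
t 11.52 p [0.5122 0.2446 0.1377] z [ 0.1506  0.0277 -0.9882] tilt 8.81 q [ 0.424  0.043  2.039 -0.047  0.911  0.605] F [ 0.9  0.5 -0. ] w 0.297
jaw heading deg -9.08  toolx heading 81.34
tool shift [-0.0025 -0.0092  0.0872]
turn about tool z: 1.1610 or -1.9806
[-4.180e+00 -3.812e+01 -3.358e+01  1.000e-02 -6.300e-01  3.700e-01] [ 0.8384  0.0622 -0.0727 -0.1646  0.0276 -0.3209]
[0.51222028 0.24457406 0.13766101]
```

Emit:
servo_tool(
  moves=[
    [255,[0,0,0],0],
    [255,[-0.01,0,0],0],
    [255,[-0.001,-0.004,0.03],0],
    [255,[-0.001,-0.004,0.03],0],
    [255,[-0.001,-0.004,0.025],0],
    [255,[0,0,0],0],
    [110,[0,0,0],0],
    [110,[0,0,0],0],
  ],
)

```text
time: 12.18
tool_pos: [0.5091, 0.2345, 0.048]
tcp_rot: [2.318, 1.994, 0.201]
wrist_force: [0.4, -0.2, -0.3]
width: 0.555
```

Run:
```python
from h import *
plan([0.516,0.246,0.05],np.radians(104.4))
print(bot.read_state()['joint_torque'].round(2),bot.read_state()['joint_vel'].round(4))
c=grab('wrist','w12'); cv2.imwrite('pics/w12z.png',c['pixels'][:,:,::-1])
```

```text
t 12.18 p [0.5091 0.2345 0.048 ] z [ 0.149   0.0269 -0.9885] tilt 8.71 q [ 0.409  0.144  2.119 -0.052  0.731  0.595] F [ 0.4 -0.2 -0.3] w 0.555
jaw heading deg -8.81  toolx heading 81.60
tool shift [ 0.0124  0.0053 -0.0006]
turn about tool z: 1.1658 or -1.9758
[  0.16 -38.2  -30.58  -0.14  -0.92   0.  ] [-0.0259 -0.0097 -0.0098 -0.0015  0.0045 -0.0059]
```

View pics/w12z.png

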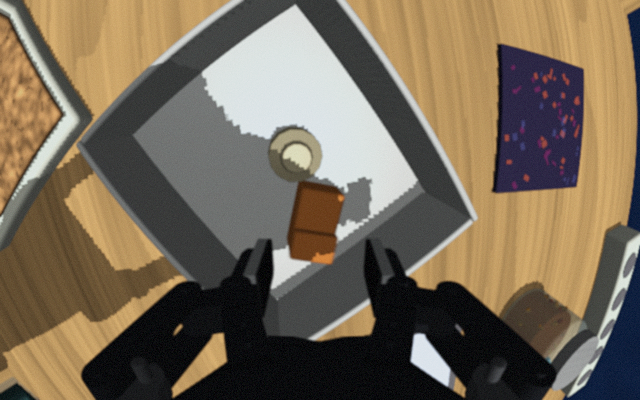

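Run:
```python
from h import *
rows([((0,0,.03),0),((0,0,.038),0),((-.003,-.02,.03),-.12),((-.003,-.036,.015),-.12),((-.003,-.038,0),-.12),((-.003,-.038,0),-.12),((-.003,-.038,0),-.12),((-.003,-.038,0),-.12)])
```

```text
[0.0015, 0.0043, -0.0296] 0
[0.0019, 0.0055, -0.0376] 0
[-0.0187, 0.0044, -0.0306] -0.12
[-0.0356, 0.0004, -0.0163] -0.12
[-0.0376, -0.0063, -0.0015] -0.12
[-0.0365, -0.0107, -0.0015] -0.12
[-0.035, -0.015, -0.0015] -0.12
[-0.0329, -0.0191, -0.0015] -0.12
```

Emit:
servo_tool(
  moves=[
    [110,[0.0015,0.0045,-0.03],0],
    [110,[0.002,0.0055,-0.0375],0],
    [110,[-0.0185,0.0045,-0.0305],-0.12],
    [110,[-0.0355,0.0005,-0.0165],-0.12],
    [130,[-0.0375,-0.0065,-0.0015],-0.12],
    [130,[-0.0365,-0.0105,-0.0015],-0.12],
    [130,[-0.035,-0.015,-0.0015],-0.12],
    [130,[-0.033,-0.019,-0.0015],-0.12],
  ],
)

```text
time: 12.9
tool_pos: [0.5006, 0.0483, 0.182]
tcp_rot: [1.513, 2.592, 0.174]
wrist_force: [-0.7, -0.7, -0.2]
width: 0.49
```

Run:
```python
from h import *
plan([0.47,-0.2565,0.15],np.radians(104.4))
print(bot.read_state()['joint_torque'].round(2),bot.read_state()['joint_vel'].round(4))
d=(-.002,-.036,0)
rows([(d,-.12)]*6+[((0,-.02,0),-.12),((0,0,0),-.12)])
```

```text
t 12.90 p [0.5006 0.0483 0.182 ] z [ 0.1744  0.0314 -0.9842] tilt 10.21 q [ 0.028 -0.152  2.138  0.032  0.98  -0.501] F [-0.7 -0.7 -0.2] w 0.490
jaw heading deg 29.72  toolx heading 119.16
tool shift [-0.249  -0.1805  0.0166]
turn about tool z: -1.3033 or 1.8383
[ 5.080e+00 -2.715e+01 -3.597e+01  1.000e-02 -8.100e-01  2.300e+00] [-0.8804 -0.2187  0.1357  0.1779  0.0392 -2.1776]
[-0.0304, -0.0193, -0.0015] -0.12
[-0.0279, -0.0228, -0.0015] -0.12
[-0.025, -0.026, -0.0015] -0.12
[-0.0217, -0.0288, -0.0015] -0.12
[-0.0181, -0.0312, -0.0015] -0.12
[-0.0142, -0.0331, -0.0015] -0.12
[-0.0067, -0.0188, -0.0006] -0.12
[0.0, 0.0, 0.0] -0.12
```

Emit:
servo_tool(
  moves=[
    [130,[-0.031,-0.0195,0],-0.12],
    [130,[-0.0285,-0.023,0],-0.12],
    [130,[-0.0255,-0.0265,0],-0.12],
    [130,[-0.022,-0.029,0],-0.12],
    [130,[-0.018,-0.031,0],-0.12],
    [130,[-0.014,-0.033,0],-0.12],
    [130,[-0.0065,-0.019,0],-0.12],
    [130,[0,0,0],-0.12],
  ],
)

```text
time: 13.57
tool_pos: [0.4883, -0.1715, 0.1918]
tcp_rot: [0.273, 2.925, 0.055]
wrist_force: [0.4, 1.1, 1.9]
width: 0.491
```

Run:
```python
from h import *
plan([0.47,-0.2565,0.15],np.radians(104.4))
print(bot.read_state()['joint_vel'].round(4))
c=grab('wrist','w13'); cv2.imwrite('pics/w13z.png',c['pixels'][:,:,::-1])
```

```text
t 13.57 p [ 0.4883 -0.1715  0.1918] z [ 0.2048  0.0183 -0.9786] tilt 11.87 q [-0.459 -0.134  2.107  0.128  0.995 -1.905] F [0.4 1.1 1.9] w 0.491
jaw heading deg 79.67  toolx heading 169.02
tool shift [ 0.01   -0.0891  0.0356]
turn about tool z: -0.4316 or 2.7100
[-0.0215 -0.0395 -0.0153  0.0223  0.0234 -1.4787]
```

View pics/w13z.png

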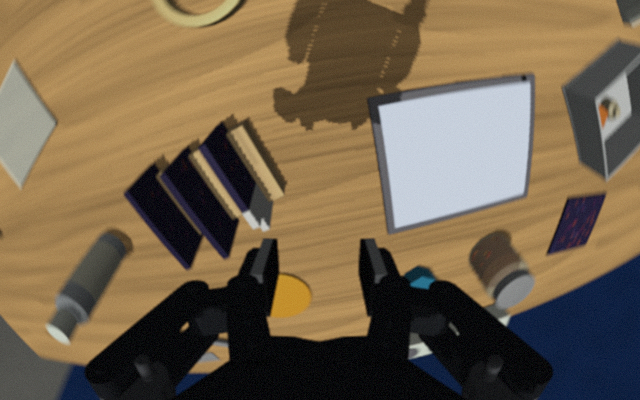

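Run:
```python
from h import *
c=load('w13'); X=fcloud(c)
m=(X[...,2]>.066)&(X[...,2]<.086)&(X[...,0]>.42)&(X[...,0]<.63)&(X[...,1]>-.4)&(X[...,1]<-.2)
n,l,s,ce=cv2.connectedComponentsWithStats(m.astype(np.uint8))
for i in range(1,n):
    if s[i,4]<40: continue
    p=X[l==i]; q=p[p[:,2]>.073]
    r=cv2.minAreaRect((p[:,:2]*1000).astype(np.float32)); print(s[i,4],ce[i].round(),np.round(r[0],1),np.round(r[1],1),round(r[2],1),p[:,2].max().round(4))
    r=cv2.minAreaRect((q[:,:2]*1000).astype(np.float32)); print('   top',len(q),np.round(r[0],1),np.round(r[1],1),round(r[2],1))
plan([0.47,-0.2565,0.15],np.radians(104.4))
```

```text
1286 [229. 183.] [ 496.4 -246.9] [95.2  9.9] 14.8 0.0793
   top 981 [ 496.4 -247. ] [95.2  9.8] 14.9
1344 [194. 212.] [ 520.3 -292.3] [110.6   9.7] 14.7 0.0792
   top 929 [ 520.4 -292.3] [110.3   9.6] 14.8
1204 [157. 226.] [ 527.7 -341.8] [110.6  10.3] 14.4 0.0788
   top 794 [ 527.4 -341.9] [109.9  10.2] 14.5
t 13.62 p [ 0.4886 -0.1707  0.1923] z [ 0.2056  0.0187 -0.9785] tilt 11.91 q [-0.458 -0.135  2.107  0.129  0.995 -1.909] F [ 0.5 -0.2  1.4] w 0.490
jaw heading deg 79.98  toolx heading 169.34
tool shift [ 0.0108 -0.09    0.036 ]
turn about tool z: -0.4261 or 2.7155
```

Run:
```python
from h import *
d=(-.005,-.021,-.008)
rows([(d,-.108)]*4+[((0,0,-.01),0)]+[((0,0,0),0)])
```

```text
[0.0026, -0.022, 0.0064] -0.108
[0.005, -0.0216, 0.0064] -0.108
[0.0072, -0.0209, 0.0064] -0.108
[0.0095, -0.02, 0.0064] -0.108
[0.002, 0.0003, 0.0098] 0
[0.0, 0.0, 0.0] 0
```

Emit:
servo_tool(
  moves=[
    [130,[0.0025,-0.022,0.0065],-0.108],
    [130,[0.005,-0.0215,0.0065],-0.108],
    [130,[0.007,-0.021,0.0065],-0.108],
    [130,[0.0095,-0.02,0.0065],-0.108],
    [130,[0.002,0,0.01],0],
    [130,[0,0,0.003],0],
    [130,[0,0,0],0],
    [130,[0,0,0],0],
  ],
)

```text
time: 14.28
tool_pos: [0.4755, -0.2601, 0.16]
tcp_rot: [-0.352, 2.895, -0.031]
wrist_force: [0.1, 0.4, 0.6]
width: 0.488
```

Run:
```python
from h import *
plan([0.4675,-0.2546,0.11],np.radians(104.8))
print(bot.read_state()['joint_vel'].round(4))
c=grab('wrist','w14'); cv2.imwrite('pics/w14z.png',c['pixels'][:,:,::-1])
```

```text
t 14.28 p [ 0.4755 -0.2601  0.16  ] z [ 0.2236  0.0061 -0.9747] tilt 12.93 q [-0.636 -0.055  2.1    0.173  0.925 -2.542] F [0.1 0.4 0.6] w 0.488
jaw heading deg 103.56  toolx heading -165.82
tool shift [0.0172 0.0096 0.047 ]
turn about tool z: -0.0216 or 3.1200
[ 0.0103 -0.0071 -0.0033  0.0011  0.0005  0.011 ]
```

View pics/w14z.png

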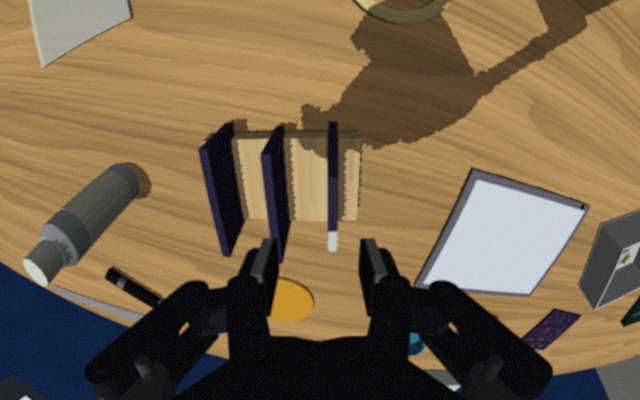

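Run:
```python
from h import *
rows([((-.005,.006,-.02),0)]+[((0,0,-.025),0)]*3+[((0,0,0),0)])
```

```text
[0.0077, 0.008, 0.0184] 0
[0.0055, 0.0012, 0.0244] 0
[0.0055, 0.0012, 0.0244] 0
[0.0055, 0.0012, 0.0244] 0
[0.0, 0.0, 0.0] 0
```

Emit:
servo_tool(
  moves=[
    [130,[0.0075,0.008,0.0185],0],
    [130,[0.0055,0.001,0.0245],0],
    [130,[0.0055,0.001,0.0245],0],
    [130,[0.0055,0.001,0.0245],0],
    [130,[0.001,0,0],0],
    [130,[0,0,0],0],
    [130,[0,0,0],0],
    [130,[0,0,0],0],
  ],
)

```text
time: 15.0
tool_pos: [0.4806, -0.2484, 0.0731]
tcp_rot: [-0.357, 2.89, -0.053]
wrist_force: [-0.5, -0.2, -0.3]
width: 0.491
```

Run:
```python
from h import *
plan([0.470,-0.254,0.034],np.radians(104.8))
c=grab('wrist','w15'); cv2.imwrite('pics/w15z.png',c['pixels'][:,:,::-1])
```

```text
t 15.00 p [ 0.4806 -0.2484  0.0731] z [ 0.2301 -0.0079 -0.9731] tilt 13.31 q [-0.604  0.042  2.188  0.189  0.724 -2.551] F [-0.5 -0.2 -0.3] w 0.491
jaw heading deg 103.69  toolx heading -165.48
tool shift [ 0.02   -0.0004  0.0357]
turn about tool z: -0.0193 or 3.1223
```

View pics/w15z.png

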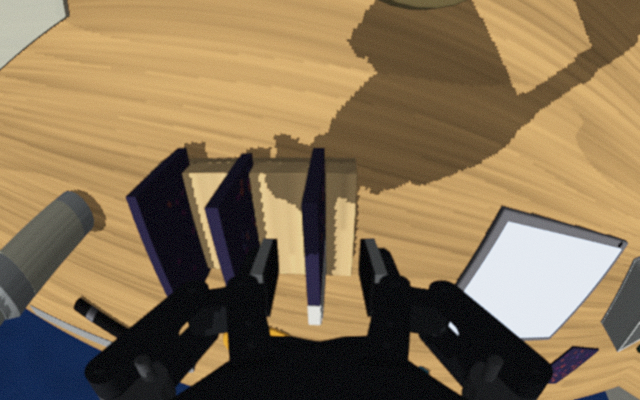

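Emit:
servo_tool(
  moves=[
    [130,[0.008,0,0.012],0.025],
    [130,[0.008,0,0.012],0],
    [130,[0.007,0,0.012],0],
    [130,[0.003,0,0.004],0],
    [130,[0.001,0,0.001],0],
    [130,[0,0,0],0],
    [130,[0,0,0],0],
    [130,[0,0,0],0],
  ],
)

```text
time: 15.72
tool_pos: [0.4761, -0.2581, 0.0407]
tcp_rot: [-0.31, 2.885, -0.082]
wrist_force: [-0.3, -0.2, 1.1]
width: 0.487
```

Run:
```python
from h import *
plan([0.470,-0.254,0.034],np.radians(104.8))
c=grab('wrist','w16'); cv2.imwrite('pics/w16z.png',cv2.resize(c['pixels'][110:330,170:470,::-1],None,fx=2.6,fy=2.6))
```

```text
t 15.72 p [ 0.4761 -0.2581  0.0407] z [ 0.2415 -0.0297 -0.9699] tilt 14.08 q [-0.618  0.083  2.221  0.198  0.63  -2.551] F [-0.3 -0.2  1.1] w 0.487
jaw heading deg 101.73  toolx heading -167.18
tool shift [0.0064 0.0058 0.005 ]
turn about tool z: -0.0535 or 3.0881
```

View pics/w16z.png

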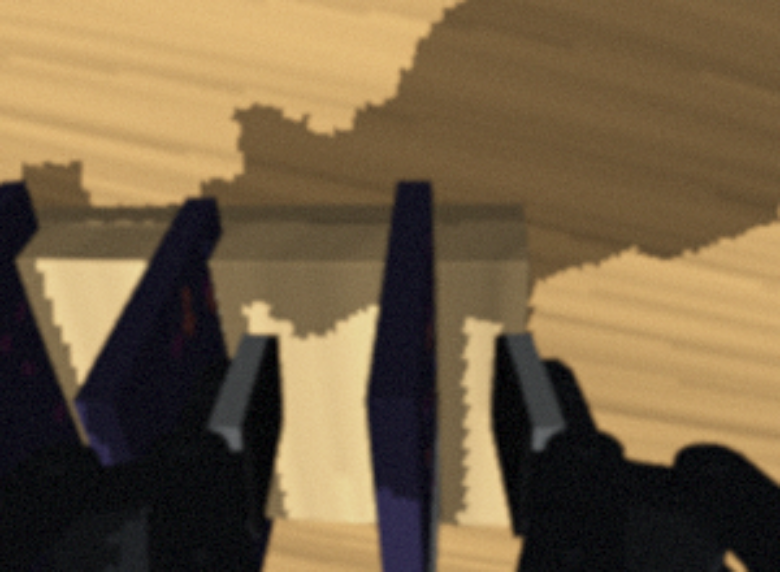

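Emit:
servo_tool(
  moves=[
    [130,[0.006,0.008,0.005],0.06],
    [130,[0,0.002,0.001],0],
    [160,[0.001,0.001,0.001],0],
    [255,[0.001,0,0.001],0],
    [255,[0,0,0],0],
    [255,[0,0,0],0],
    [255,[0,0,0],0],
    [255,[0,0,0],0],
  ],
  newtons=50,
)

```text
time: 16.43
tool_pos: [0.4716, -0.2524, 0.0339]
tcp_rot: [-0.236, 2.885, -0.082]
wrist_force: [-0.8, 0.9, -0.1]
width: 0.102
```

Run:
```python
from h import *
plan([0.470,-0.254,0.034],np.radians(104.8))
print(bot.read_state()['q'],bot.read_state()['joint_vel'].round(3))
c=grab('wrist','w17'); cv2.imwrite('pics/w17z.png',cv2.resize(c['pixels'][110:330,170:470,::-1],None,fx=2.6,fy=2.6))
```

```text
t 16.43 p [ 0.4716 -0.2524  0.0339] z [ 0.2468 -0.036  -0.9684] tilt 14.44 q [-0.612  0.078  2.244  0.2    0.603 -2.499] F [-0.8  0.9 -0.1] w 0.102
jaw heading deg 98.84  toolx heading -170.10
tool shift [ 0.0018 -0.0014 -0.0005]
turn about tool z: -0.1041 or 3.0375
[-0.61218979  0.07796893  2.24432819  0.19961301  0.60265235 -2.49871861] [-0.     0.002 -0.002 -0.003  0.006 -0.015]
```

View pics/w17z.png

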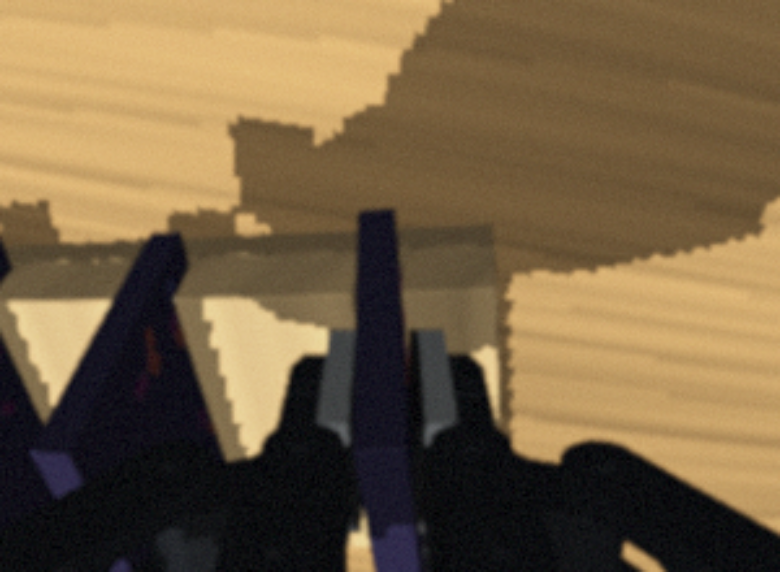

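Run:
```python
from h import *
rows([((0,0,.02),0)]*2+[((0,0,.03),0)]*5)
```

```text
[-0.0048, -0.0015, -0.0194] 0
[-0.0048, -0.0015, -0.0194] 0
[-0.0071, -0.0023, -0.0291] 0
[-0.0071, -0.0023, -0.0291] 0
[-0.0071, -0.0023, -0.0291] 0
[-0.0071, -0.0023, -0.0291] 0
[-0.0071, -0.0023, -0.0291] 0
```

Emit:
servo_tool(
  moves=[
    [255,[0,0,0],0],
    [255,[-0.005,-0.0015,-0.0195],0],
    [255,[-0.005,-0.0015,-0.0195],0],
    [255,[-0.0075,-0.0025,-0.029],0],
    [255,[-0.0075,-0.0025,-0.029],0],
    [255,[-0.0075,-0.0025,-0.029],0],
    [255,[-0.0075,-0.0025,-0.029],0],
    [255,[0,0,0],0],
  ],
)

```text
time: 17.15
tool_pos: [0.4715, -0.2514, 0.1967]
tcp_rot: [-0.227, 2.892, -0.073]
wrist_force: [1.6, -0.3, 1.1]
width: 0.091
```

Run:
```python
from h import *
plan()
for n in ('scene','side'):
    c=grab(n,n+'18'); 
    b={'scene':(190,110,430,290),'side':(250,80,450,230)}[n]
    cv2.imwrite(f'pics/{n}18z.png',cv2.resize(c['pixels'][b[1]:b[3],b[0]:b[2],::-1],None,fx=3.3,fy=3.3,interpolation=cv2.INTER_CUBIC))
```

```text
t 17.15 p [ 0.4715 -0.2514  0.1967] z [ 0.2405 -0.0307 -0.9702] tilt 14.03 q [-0.611 -0.13   2.1    0.138  0.958 -2.406] F [ 1.6 -0.3  1.1] w 0.091
jaw heading deg 98.50  toolx heading -170.57
```

View pics/scene18z.png

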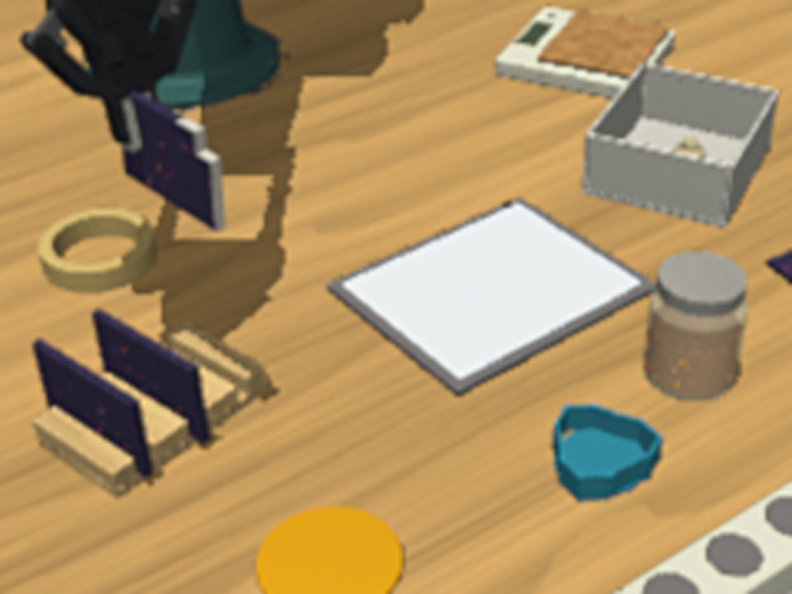

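View pics/side18z.png

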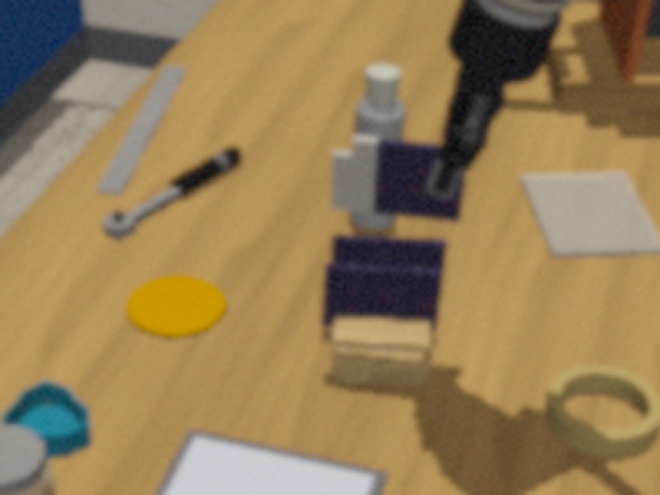

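Run:
```python
from h import *
rows([((.026,.02,.006),.12)]*8)
```

```text
[-0.0295, 0.0155, -0.0003] 0.12
[-0.0275, 0.0189, -0.0003] 0.12
[-0.025, 0.0221, -0.0003] 0.12
[-0.0222, 0.0249, -0.0003] 0.12
[-0.019, 0.0274, -0.0003] 0.12
[-0.0156, 0.0295, -0.0003] 0.12
[-0.012, 0.0311, -0.0003] 0.12
[-0.0082, 0.0323, -0.0003] 0.12
```

Emit:
servo_tool(
  moves=[
    [255,[-0.0295,0.0155,0],0.12],
    [255,[-0.0275,0.019,0],0.12],
    [255,[-0.025,0.022,0],0.12],
    [255,[-0.022,0.025,0],0.12],
    [255,[-0.019,0.0275,0],0.12],
    [255,[-0.0155,0.0295,0],0.12],
    [255,[-0.012,0.031,0],0.12],
    [255,[-0.008,0.0325,0],0.12],
  ],
)

```text
time: 17.92
tool_pos: [0.6629, -0.0866, 0.2135]
tcp_rot: [1.164, 2.704, 0.095]
wrist_force: [0.3, -0.2, -1.0]
width: 0.086
```

Run:
```python
from h import *
plan()
print(bot.read_state()['joint_torque'].round(2),bot.read_state()['joint_vel'].round(4))
rows([((.03,.01,.006),.12)]*5+[((.03,.005,.0),.1)]*3)
```

```text
t 17.92 p [ 0.6629 -0.0866  0.2135] z [ 0.2044 -0.0183 -0.9787] tilt 11.84 q [-0.177  0.131  1.802  0.021  1.004 -0.944] F [ 0.3 -0.2 -1. ] w 0.086
jaw heading deg 44.04  toolx heading 132.82
[ -1.2  -47.32 -34.87   0.37  -1.19  -2.16] [ 0.5339  0.5161 -0.6349 -0.1363  0.1499  2.08  ]
[-0.0138, 0.0291, 0.0001] 0.12
[-0.0102, 0.0305, 0.0001] 0.12
[-0.0065, 0.0315, 0.0001] 0.12
[-0.0027, 0.0321, 0.0001] 0.12
[0.0012, 0.0322, 0.0001] 0.12
[0.0004, 0.0298, 0.006] 0.1
[0.0033, 0.0296, 0.006] 0.1
[0.0063, 0.0291, 0.006] 0.1
```

Emit:
servo_tool(
  moves=[
    [255,[-0.0135,0.029,0],0.12],
    [255,[-0.01,0.031,0],0.12],
    [255,[-0.0065,0.032,0],0.12],
    [255,[-0.0025,0.033,0],0.12],
    [255,[0.001,0.033,0],0.12],
    [255,[0.0005,0.036,0],0.1],
    [255,[0.003,0.036,0],0.1],
    [255,[0.006,0.035,0],0.1],
  ],
)

```text
time: 18.58
tool_pos: [0.9189, -0.0103, 0.2327]
tcp_rot: [2.323, 1.935, 0.184]
wrist_force: [0.5, -1.0, -0.7]
width: 0.087
```

Run:
```python
from h import *
plan()
print(bot.read_state()['joint_torque'].round(2),bot.read_state()['joint_vel'].round(4))
rows([((.04,.0,.0),0)]*5)
```

```text
t 18.58 p [ 0.9189 -0.0103  0.2327] z [ 0.1648 -0.0086 -0.9863] tilt 9.50 q [-0.037  0.629  1.093 -0.003  1.255  0.145] F [ 0.5 -1.  -0.7] w 0.087
jaw heading deg -10.50  toolx heading 79.70
[ 3.500e-01 -7.648e+01 -3.371e+01  2.000e-02 -1.260e+00 -1.380e+00] [ 0.075   0.9164 -1.4508 -0.009   0.5774  1.3296]
[0.0071, 0.0388, 0.0066] 0
[0.0071, 0.0388, 0.0066] 0
[0.0071, 0.0388, 0.0066] 0
[0.0071, 0.0388, 0.0066] 0
[0.0071, 0.0388, 0.0066] 0
```

Emit:
servo_tool(
  moves=[
    [255,[0.007,0.04,0],0],
    [255,[0.007,0.04,0],0],
    [255,[0.007,0.04,0],0],
    [255,[0.007,0.04,0],0],
    [255,[0.007,0.04,0],0],
    [255,[0.007,0.04,0],0],
    [255,[0.007,0.04,0],0],
    [255,[0.007,0.04,0],0],
  ],
)

```text
time: 19.25
tool_pos: [1.1029, -0.0084, 0.1888]
tcp_rot: [2.304, 1.908, 0.249]
wrist_force: [-0.5, 0.2, -0.9]
width: 0.087
```

Run:
```python
from h import *
plan()
print(bot.read_state()['joint_torque'].round(2),bot.read_state()['joint_vel'].round(4))
rows([((.04,.0,.0),0)]*5)
```

```text
t 19.25 p [ 1.1029 -0.0084  0.1888] z [ 0.2153 -0.0019 -0.9766] tilt 12.43 q [-0.032  1.136  0.317  0.005  1.472  0.155] F [-0.5  0.2 -0.9] w 0.087
jaw heading deg -10.96  toolx heading 79.51
[ 4.000e-02 -9.459e+01 -4.124e+01 -1.000e-02 -8.500e-01 -0.000e+00] [-0.0041  0.1172 -0.0059  0.0191 -0.3684 -0.0008]
[0.0073, 0.0384, 0.0086] 0
[0.0073, 0.0384, 0.0086] 0
[0.0073, 0.0384, 0.0086] 0
[0.0073, 0.0384, 0.0086] 0
[0.0073, 0.0384, 0.0086] 0
```

Emit:
servo_tool(
  moves=[
    [255,[0.0075,0.04,-0.008],0],
    [255,[0.0075,0.04,-0.008],0],
    [255,[0.0075,0.04,-0.008],0],
    [255,[0.0075,0.04,-0.008],0],
    [255,[0.0075,0.04,-0.008],0],
    [255,[0.0075,0.04,-0.008],0],
    [255,[0.0075,0.04,-0.008],0],
    [255,[0.0075,0.04,-0.008],0],
  ],
)

```text
time: 19.92
tool_pos: [1.1614, -0.007, 0.2658]
tcp_rot: [2.174, 1.798, 0.483]
wrist_force: [-0.5, 0.4, -0.9]
width: 0.086
```

Run:
```python
from h import *
plan()
print(bot.read_state()['joint_torque'].round(2),bot.read_state()['joint_vel'].round(4))
rows([((.04,.0,.0),0)]+[((.0,.0,.04),0)])
```

```text
t 19.92 p [ 1.1614 -0.007   0.2658] z [ 0.4244 -0.0014 -0.9055] tilt 25.12 q [-0.031  1.088  0.311  0.012  1.304  0.157] F [-0.5  0.4 -0.9] w 0.086
jaw heading deg -11.88  toolx heading 80.18
[-0.000e+00 -8.983e+01 -4.047e+01  4.000e-02 -2.090e+00 -1.000e-02] [ 0.001  -0.152  -0.0025  0.0093 -0.2305 -0.0019]
[0.0068, 0.0356, 0.017] 0
[0.0031, 0.0167, -0.0362] 0
```

Emit:
servo_tool(
  moves=[
    [255,[0.0065,0.036,0.008],0],
    [255,[0.0065,0.036,0.008],0],
    [255,[0.0065,0.036,0.008],0],
    [255,[0.0065,0.036,0.008],0],
    [255,[0.0065,0.036,0.008],0],
    [255,[0.0065,0.036,0.008],0],
    [255,[0.0065,0.036,0.008],0],
    [255,[0.0065,0.036,0.008],0],
  ],
)

```text
time: 20.58
tool_pos: [1.2307, -0.0081, 0.3325]
tcp_rot: [2.006, 1.66, 0.722]
wrist_force: [-0.2, 0.1, 0.0]
width: 0.086
```

Run:
```python
from h import *
plan()
print(bot.read_state()['q'],bot.read_state()['joint_vel'].round(4))
rows([((.04,.0,.0),0)]+[((.0,.0,.04),0)])
```

```text
t 20.58 p [ 1.2307 -0.0081  0.3325] z [ 0.6394 -0.0033 -0.7689] tilt 39.74 q [-0.032  1.07   0.311  0.019  1.067  0.154] F [-0.2  0.1  0. ] w 0.086
jaw heading deg -13.85  toolx heading 81.59
[-0.03164833  1.06992252  0.31120963  0.01934531  1.06703826  0.15359646] [ 8.00e-04 -5.22e-02 -2.00e-04  1.09e-02 -3.12e-01 -6.40e-03]
[0.0058, 0.0302, 0.0256] 0
[0.0047, 0.0251, -0.0308] 0
```

```bash
cat >> h.py <<'E'
D=np.array([[.265,1.605,1.274,.6744,.226],[.003,1.910,1.235,.5331,.2209],[.629,1.093,1.255,.9190,.2327],[1.136,.317,1.472,1.1029,.1888],[1.088,.311,1.304,1.1614,.2658],[1.070,.311,1.067,1.2307,.3325],[.262,2.057,.669,.6017,.0127],[.094,1.816,1.237,.5803,.2199]])
def fk():
    A=[];b=[]
    for a,c,e,r,z in D:
        A.append([1,0,np.sin(a),np.sin(a+c),np.sin(a+c+e)]);b.append(r)
        A.append([0,1,np.cos(a),np.cos(a+c),np.cos(a+c+e)]);b.append(z)
    x,res,_,_=np.linalg.lstsq(np.array(A),np.array(b),rcond=None); return x,np.array(A)@x-b
Rg=Ro.from_rotvec([-0.236,2.885,-0.082]).as_matrix(); Pg=np.array([.4716,-.2524,.0339])
h=np.cross(Rg[:,1],[0,0,1]); h/=np.linalg.norm(h)   # plate x, world at grasp
pxT=Rg.T@h; pyT=np.array([0,1.,0]); pzT=np.cross(pxT,pyT)
def plate():
    s,R=st(); px,py,pz=R@pxT,R@pyT,R@pzT
    e=lambda v:np.degrees(np.arcsin(v[2]))
    print('plate x',px.round(3),'elev %.1f'%e(px),' label normal',py.round(3),'elev %.1f'%e(py))
    return px,py,pz
E
python3 - <<'E'
from h import *
x,res=fk(); print('a0,d,L1,L2,L3',x.round(4),np.abs(res).max().round(4))
print('pxT',pxT.round(3)); plate(); s,R=st()
for t in np.arange(-.4,.41,.1):
    Rn=R@Ro.from_rotvec([0,0,t]).as_matrix(); v=Rn@pxT; n=Rn[:,1]; print(round(t,2),np.degrees(np.arcsin(v[2])).round(1),np.degrees(np.arcsin(n[2])).round(1))
# reach check at pad for tilts
from scipy.optimize import least_squares
a0,d,L1,L2,L3=x
for T in (40,45,50):
  for r,z in ((.55,.13),(.55,.2),(.6,.2)):
    s_=np.pi-np.radians(T); wr=r-a0-L3*np.sin(s_); wz=z-d-L3*np.cos(s_)
    D2=wr*wr+wz*wz; c3=(D2-L1**2-L2**2)/(2*L1*L2); q3=np.arccos(np.clip(c3,-1,1)); q2=np.arctan2(wr,wz)-np.arctan2(L2*np.sin(q3),L1+L2*np.cos(q3)); print(T,r,z,'q2 %.3f q3 %.3f q5 %.3f'%(q2,q3,s_-q2-q3),c3.round(3))
E
```

```text
a0,d,L1,L2,L3 [0.0008 0.2504 0.5124 0.5655 0.3521] 0.0005
pxT [-0.971  0.     0.239]
plate x [ 0.011 -0.955 -0.297] elev -17.3  label normal [ 0.755 -0.186  0.629] elev 39.0
-0.4 -2.9 38.6
-0.3 -6.4 39.4
-0.2 -10.0 39.7
-0.1 -13.6 39.6
-0.0 -17.3 39.0
0.1 -20.9 37.9
0.2 -24.6 36.4
0.3 -28.2 34.5
0.4 -31.7 32.3
40 0.55 0.13 q2 -0.242 q3 2.476 q5 0.210 -0.787
40 0.55 0.2 q2 -0.357 q3 2.407 q5 0.393 -0.742
40 0.6 0.2 q2 -0.234 q3 2.321 q5 0.357 -0.682
45 0.55 0.13 q2 -0.257 q3 2.534 q5 0.079 -0.821
45 0.55 0.2 q2 -0.387 q3 2.468 q5 0.276 -0.781
45 0.6 0.2 q2 -0.259 q3 2.382 q5 0.233 -0.725
50 0.55 0.13 q2 -0.258 q3 2.588 q5 -0.062 -0.851
50 0.55 0.2 q2 -0.408 q3 2.526 q5 0.151 -0.817
50 0.6 0.2 q2 -0.274 q3 2.440 q5 0.102 -0.764
```

```bash
cat >> h.py <<'E'
lab_g=np.array([.5399,-.2355,.043]); lT=Rg.T@(lab_g-Pg)
def goal(label=(.546,.011,.134),turn=0.):
    s,R=st(); R=R@Ro.from_rotvec([0,0,turn]).as_matrix(); p=np.array(label)-R@lT
    print('label now (model)',(s['tool_pos']+st()[1]@lT).round(4),' TCP goal',p.round(4),'world move',(p-s['tool_pos']).round(4)); return p
E
python3 - <<'E'
from h import *
print(lT); goal(turn=-.47)
rows([((-.038,.004,-.004),-.06)]*8)
E
```

```text
[-0.07033775  0.00551224  0.0074516 ]
label now (model) [ 1.2294 -0.0782  0.322 ]  TCP goal [0.5222 0.077  0.1236] world move [-0.7085  0.0851 -0.2088]
[-0.0021, -0.032, -0.0212] -0.06
[-0.0001, -0.032, -0.0212] -0.06
[0.0018, -0.032, -0.0212] -0.06
[0.0037, -0.0318, -0.0212] -0.06
[0.0056, -0.0315, -0.0212] -0.06
[0.0075, -0.0311, -0.0212] -0.06
[0.0093, -0.0306, -0.0212] -0.06
[0.0112, -0.03, -0.0212] -0.06
```

Emit:
servo_tool(
  moves=[
    [255,[-0.002,-0.032,-0.021],-0.06],
    [255,[0,-0.032,-0.021],-0.06],
    [255,[0.002,-0.032,-0.021],-0.06],
    [255,[0.0035,-0.032,-0.021],-0.06],
    [255,[0.0055,-0.0315,-0.021],-0.06],
    [255,[0.0075,-0.031,-0.021],-0.06],
    [255,[0.0095,-0.0305,-0.021],-0.06],
    [255,[0.011,-0.03,-0.021],-0.06],
  ],
)

```text
time: 21.25
tool_pos: [0.9508, 0.0259, 0.309]
tcp_rot: [1.509, 1.994, 0.567]
wrist_force: [0.2, 0.0, 0.9]
width: 0.085
```

Run:
```python
from h import *
plan(); plate()
goal()
rows([((-.037,.008,-.004),0)]*8)
```

```text
t 21.25 p [0.9508 0.0259 0.309 ] z [ 0.6638 -0.0051 -0.7479] tilt 41.59 q [ 0.004  0.348  1.509 -0.014  0.559 -0.262] F [0.2 0.  0.9] w 0.085
jaw heading deg 20.82  toolx heading 101.84
plate x [ 0.354 -0.935  0.002] elev 0.1  label normal [0.72  0.274 0.637] elev 39.6
label now (model) [ 0.9739 -0.0403  0.32  ]  TCP goal [0.5229 0.0772 0.123 ] world move [-0.4279  0.0513 -0.186 ]
[0.0159, -0.027, -0.0216] 0
[0.0159, -0.027, -0.0216] 0
[0.0159, -0.027, -0.0216] 0
[0.0159, -0.027, -0.0216] 0
[0.0159, -0.027, -0.0216] 0
[0.0159, -0.027, -0.0216] 0
[0.0159, -0.027, -0.0216] 0
[0.0159, -0.027, -0.0216] 0
```

Emit:
servo_tool(
  moves=[
    [255,[0.016,-0.027,-0.0215],0],
    [255,[0.016,-0.027,-0.0215],0],
    [255,[0.016,-0.027,-0.0215],0],
    [255,[0.016,-0.027,-0.0215],0],
    [255,[0.016,-0.027,-0.0215],0],
    [255,[0.016,-0.027,-0.0215],0],
    [255,[0.012,-0.018,-0.0145],0],
    [255,[0,0,0],0],
  ],
)

```text
time: 21.92
tool_pos: [0.6878, 0.083, 0.3024]
tcp_rot: [1.487, 1.967, 0.595]
wrist_force: [0.6, 0.5, -1.1]
width: 0.088
```

Run:
```python
from h import *
plan(); plate()
goal()
for n in ('scene','side'):
    c=grab(n,n+'19'); 
    b={'scene':(210,30,450,210),'side':(210,100,450,280)}[n]
    cv2.imwrite(f'pics/{n}19z.png',cv2.resize(c['pixels'][b[1]:b[3],b[0]:b[2],::-1],None,fx=3.3,fy=3.3,interpolation=cv2.INTER_CUBIC))
    s,R=st(); L=s['tool_pos']+R@lT; print(n,'model label px',proj(c,L).round(),'with -30mm tool z',proj(c,L-.03*R[:,2]).round(),'+30 world z',proj(c,L+[0,0,.03]).round())
```

```text
t 21.92 p [0.6878 0.083  0.3024] z [ 0.6916 -0.002  -0.7223] tilt 43.75 q [ 0.131 -0.152  2.084 -0.21   0.459  0.006] F [ 0.6  0.5 -1.1] w 0.088
jaw heading deg 21.49  toolx heading 101.54
plate x [ 0.356 -0.935  0.013] elev 0.7  label normal [0.695 0.274 0.665] elev 41.7
label now (model) [0.7106 0.0168 0.3141]  TCP goal [0.5232 0.0772 0.1223] world move [-0.1646 -0.0058 -0.1801]
scene model label px [[393. 113.]] with -30mm tool z [[387. 100.]] +30 world z [[394.  99.]]
side model label px [[252. 130.]] with -30mm tool z [[259. 123.]] +30 world z [[250. 118.]]
```

View pics/scene19z.png

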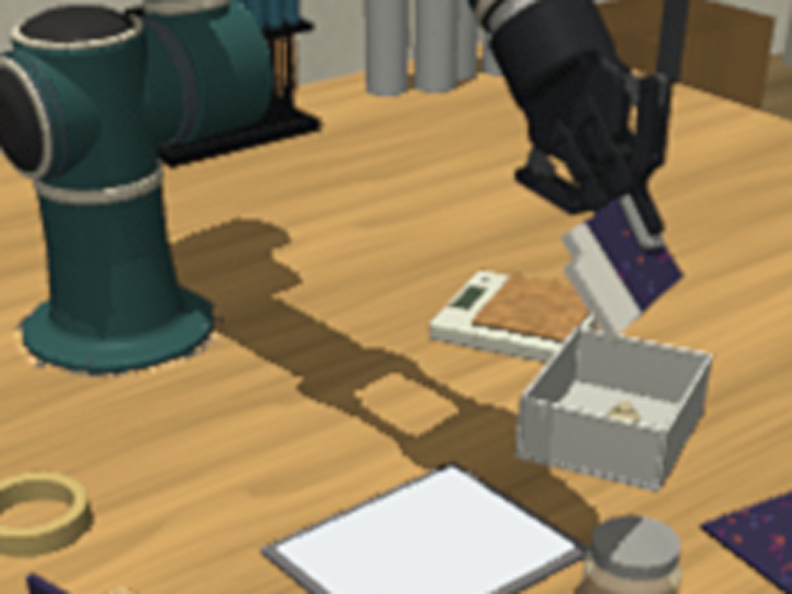

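View pics/side19z.png

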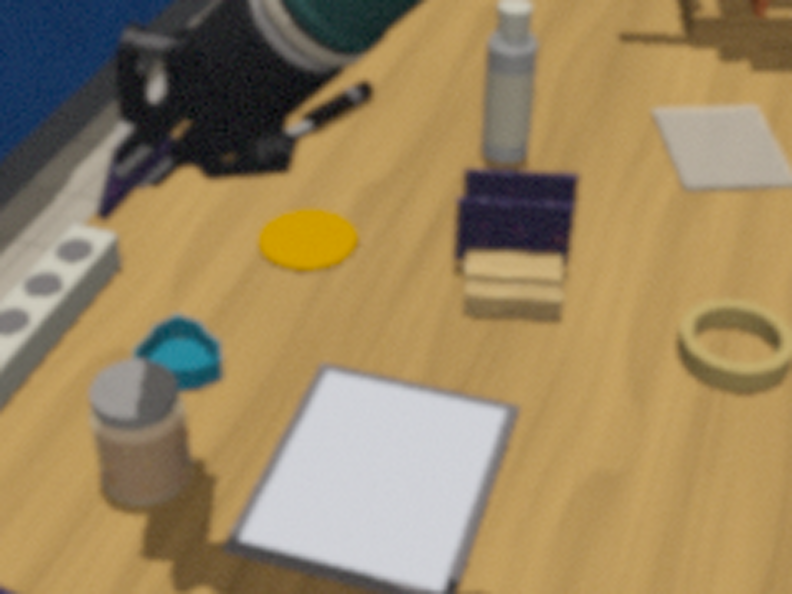

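Run:
```python
from h import *
p=goal((.556,-.004,.137)); plan(p)
rows([((-.025,-.0035,-.02),0)]*5)
```

```text
label now (model) [0.7146 0.0165 0.317 ]  TCP goal [0.5333 0.0622 0.1252] world move [-0.1586 -0.0205 -0.18  ]
t 22.02 p [0.6918 0.0826 0.3052] z [ 0.695  -0.0018 -0.719 ] tilt 44.02 q [ 0.129 -0.148  2.077 -0.209  0.457  0.004] F [ 0.5 -0.2  0.5] w 0.091
jaw heading deg 21.57  toolx heading 101.49
tool shift [ 0.0457 -0.2356  0.0193]
[0.0053, -0.0316, -0.003] 0
[0.0053, -0.0316, -0.003] 0
[0.0053, -0.0316, -0.003] 0
[0.0053, -0.0316, -0.003] 0
[0.0053, -0.0316, -0.003] 0
```

Emit:
servo_tool(
  moves=[
    [255,[0.0055,-0.0315,0],0],
    [255,[0.0055,-0.0315,0],0],
    [255,[0.0055,-0.0315,0],0],
    [255,[0.0055,-0.0315,0.001],0],
    [255,[0.005,-0.025,0.002],0],
    [255,[0.001,-0.01,0.001],0],
    [255,[0,0,0],0],
    [255,[0,0,0],0],
  ],
)

```text
time: 22.68
tool_pos: [0.5935, 0.0647, 0.2077]
tcp_rot: [1.466, 1.933, 0.627]
wrist_force: [0.1, 0.4, -0.8]
width: 0.088
```

Run:
```python
from h import *
plate()
p=goal((.556,-.004,.137)); plan(p)
print(bot.read_state()['joint_vel'].round(3))
```

```text
plate x [ 0.353 -0.935  0.023] elev 1.3  label normal [0.666 0.269 0.696] elev 44.1
label now (model) [ 0.6157 -0.0015  0.22  ]  TCP goal [0.5338 0.0623 0.1247] world move [-0.0597 -0.0025 -0.083 ]
t 22.68 p [0.5935 0.0647 0.2077] z [ 0.7224  0.0008 -0.6915] tilt 46.25 q [ 0.116 -0.277  2.39  -0.356  0.239  0.154] F [ 0.1  0.4 -0.8] w 0.088
jaw heading deg 21.99  toolx heading 100.96
tool shift [ 0.0248 -0.0982  0.0143]
[-0.008  0.007 -0.023  0.005 -0.009 -0.008]
```

Run:
```python
from h import *
rows([((-.013,-.0006,-.019),0)]*4)
```

```text
[0.0055, -0.022, 0.0037] 0
[0.0055, -0.022, 0.0037] 0
[0.0055, -0.022, 0.0037] 0
[0.0055, -0.022, 0.0037] 0
```

Emit:
servo_tool(
  moves=[
    [255,[0.0055,-0.022,0.0035],0],
    [255,[0.0055,-0.022,0.0035],0],
    [255,[0.0055,-0.022,0.0035],0],
    [255,[0.004,-0.015,0.0025],0],
    [255,[0,0,0],0],
    [255,[0,0,0],0],
    [255,[0,0,0],0],
    [255,[0,0,0],0],
  ],
)

```text
time: 23.35
tool_pos: [0.5692, 0.0655, 0.1639]
tcp_rot: [1.447, 1.905, 0.657]
wrist_force: [0.0, -0.0, -0.2]
width: 0.084
```

Run:
```python
from h import *
plate()
p=goal((.552,-.002,.135)); plan(p)
print(bot.read_state()['joint_vel'].round(3))
```

```text
plate x [ 0.354 -0.935  0.031] elev 1.7  label normal [0.639 0.265 0.722] elev 46.2
label now (model) [ 0.591  -0.0008  0.1766]  TCP goal [0.5302 0.0643 0.1223] world move [-0.039  -0.0012 -0.0416]
t 23.35 p [0.5692 0.0655 0.1639] z [ 0.7478  0.0061 -0.6638] tilt 48.41 q [ 0.124 -0.267  2.497 -0.897  0.111  0.709] F [ 0.  -0.  -0.2] w 0.084
jaw heading deg 22.55  toolx heading 100.60
tool shift [ 0.014  -0.0553 -0.0015]
[-0.003  0.003 -0.043  0.048  0.001 -0.046]
```

Emit:
servo_tool(
  moves=[
    [255,[0.003,-0.012,0],0],
    [255,[0.003,-0.012,0],0],
    [255,[0.003,-0.012,0],0],
    [255,[0.003,-0.012,0],0],
    [255,[0.003,-0.012,0],0],
    [255,[0.003,-0.012,0],0],
    [255,[0,0,0],0],
    [255,[0,0,0],0],
  ],
)

```text
time: 24.02
tool_pos: [0.5392, 0.0663, 0.1371]
tcp_rot: [1.456, 1.908, 0.663]
wrist_force: [1.0, -0.1, -0.2]
width: 0.085
```

Run:
```python
from h import *
plate()
p=goal((.552,-.002,.135)); plan(p)
print(bot.read_state()['q'],bot.read_state()['joint_vel'].round(3))
```

```text
plate x [ 0.353 -0.935  0.021] elev 1.2  label normal [0.643 0.259 0.721] elev 46.1
label now (model) [ 5.610e-01 -2.000e-04  1.492e-01]  TCP goal [0.5302 0.0644 0.123 ] world move [-0.009  -0.0018 -0.0142]
t 24.02 p [0.5392 0.0663 0.1371] z [ 0.744   0.0113 -0.668 ] tilt 48.08 q [ 0.133 -0.287  2.569 -1.306  0.091  1.132] F [ 1.  -0.1 -0.2] w 0.085
jaw heading deg 21.93  toolx heading 100.62
tool shift [ 0.0025 -0.0165  0.0028]
[ 0.13319127 -0.28689511  2.56890304 -1.30610122  0.0908633   1.13236742] [ 0.003  0.004 -0.008  0.009  0.001 -0.018]
```

Emit:
servo_tool(
  moves=[
    [255,[0.002,-0.011,0.003],0],
    [255,[0.002,-0.011,0.003],0],
    [255,[0.002,-0.011,0.003],0],
    [255,[0.002,-0.011,0.003],0],
    [255,[0,0,0],0],
    [255,[0,0,0],0],
    [255,[0,0,0],0],
    [255,[0,0,0],0],
  ],
)

```text
time: 24.68
tool_pos: [0.5345, 0.0641, 0.1153]
tcp_rot: [1.477, 1.939, 0.639]
wrist_force: [-0.0, 0.4, -0.7]
width: 0.087
```

Run:
```python
from h import *
plate()
p=goal((.552,-.002,.135)); plan(p)
print(bot.read_state()['q'],bot.read_state()['joint_vel'].round(3))
```

```text
plate x [ 0.356 -0.935  0.008] elev 0.4  label normal [0.67  0.261 0.695] elev 44.0
label now (model) [ 0.5569 -0.0023  0.1265]  TCP goal [0.5296 0.0644 0.1238] world move [-0.0049  0.0003  0.0085]
t 24.68 p [0.5345 0.0641 0.1153] z [ 0.7178  0.0122 -0.6961] tilt 45.88 q [ 0.122 -0.247  2.57  -1.309  0.078  1.13 ] F [-0.   0.4 -0.7] w 0.087
jaw heading deg 21.28  toolx heading 101.14
tool shift [-0.0003  0.0026 -0.0094]
[ 0.12249678 -0.24716863  2.57041601 -1.30922472  0.07832194  1.12995329] [-0.001  0.002  0.001  0.001 -0.    -0.002]
```

Emit:
servo_tool(
  moves=[
    [255,[0,0.004,-0.005],0],
    [255,[0,0.001,-0.001],0],
    [255,[0,0,0],0],
    [255,[0,0,0],0],
    [255,[0,0,0],0],
    [255,[0,0,0],0],
    [255,[0,0,0],0],
    [255,[0,0,0],0],
  ],
)

```text
time: 25.35
tool_pos: [0.5338, 0.0649, 0.1224]
tcp_rot: [1.475, 1.939, 0.638]
wrist_force: [0.5, -0.6, -0.5]
width: 0.087
```

Run:
```python
from h import *
plate()
p=goal((.552,-.002,.135)); plan(p)
print(bot.read_state()['q'],bot.read_state()['joint_vel'].round(3))
for n in ('scene','side'):
    c=grab(n,n+'20'); 
    b={'scene':(250,60,450,210),'side':(210,140,450,320)}[n]; k=4 if n=='scene' else 3.3
    cv2.imwrite(f'pics/{n}20z.png',cv2.resize(c['pixels'][b[1]:b[3],b[0]:b[2],::-1],None,fx=k,fy=k,interpolation=cv2.INTER_CUBIC))
    s,R=st(); L=s['tool_pos']+R@lT; print(n,'model label px',proj(c,L).round(1))
    X=cloud(c); px,py,pz=R@pxT,R@pyT,R@pzT
    if n=='scene':
        hsv=cv2.cvtColor(c['pixels'],cv2.COLOR_RGB2HSV)
        dL=X-L; m=(np.linalg.norm(dL,axis=-1)<.06)&(hsv[...,1]<60)&(hsv[...,2]>80)&(X[...,2]>.07)
        P=X[m]; ce=np.median(P,0); u,sv,vt=np.linalg.svd(P-P.mean(0)); print('frost pts',m.sum(),P.mean(0).round(4),'normal',vt[2].round(3),sv.round(3)); v,u2=np.nonzero(m); print(u2.min(),u2.max(),v.min(),v.max())
        m2=(np.linalg.norm(X-(L-.037*px),axis=-1)<.07)&(X[...,2]>.07)&(hsv[...,2]<80)&(np.abs((X-L)@py)<.015)&(((X-L)@px)>-.06)
        P=X[m2|m]; P=P[np.abs((P-L)@py)<.012]; u,sv,vt=np.linalg.svd(P-P.mean(0),full_matrices=False); print('plate pts',len(P),'normal',vt[2].round(3),'elev',np.degrees(np.arcsin(abs(vt[2][2]))).round(1))
```

```text
plate x [ 0.356 -0.934  0.01 ] elev 0.6  label normal [0.669 0.262 0.695] elev 44.1
label now (model) [ 0.5562 -0.0014  0.1338]  TCP goal [0.5296 0.0643 0.1236] world move [-0.0042 -0.0006  0.0012]
t 25.35 p [0.5338 0.0649 0.1224] z [ 0.7184  0.0113 -0.6956] tilt 45.93 q [ 0.127 -0.266  2.567 -1.082  0.09   0.904] F [ 0.5 -0.6 -0.5] w 0.087
jaw heading deg 21.41  toolx heading 101.16
tool shift [ 0.     -0.0021 -0.0039]
[ 0.12672937 -0.26601225  2.56670207 -1.08238135  0.09018949  0.90355745] [-0.001  0.001  0.002 -0.009  0.002  0.007]
scene model label px [[338.4 160. ]]
frost pts 304 [ 0.5568 -0.0018  0.1323] normal [-0.689 -0.197 -0.698] [0.344 0.226 0.039]
329 355 143 174
plate pts 527 normal [-0.674 -0.243 -0.698] elev 44.2
side model label px [[321.9 203.2]]
```

View pics/scene20z.png

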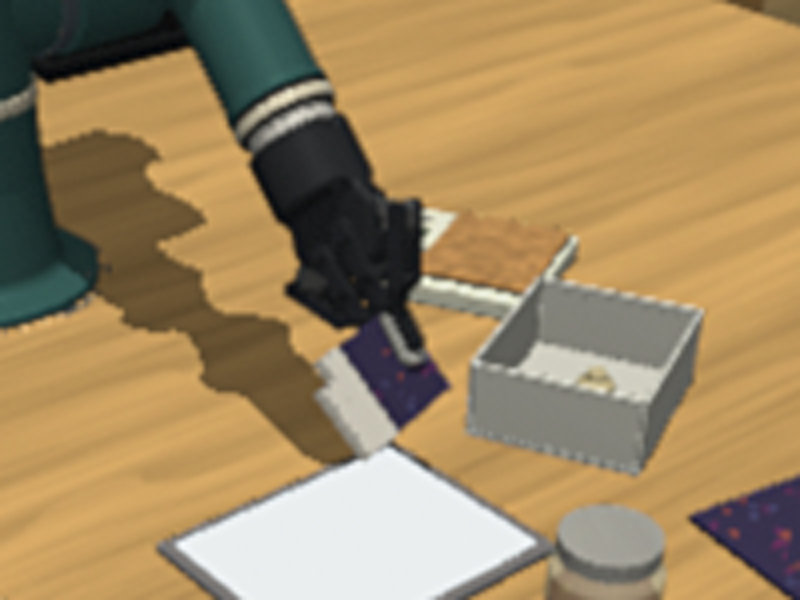

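View pics/side20z.png

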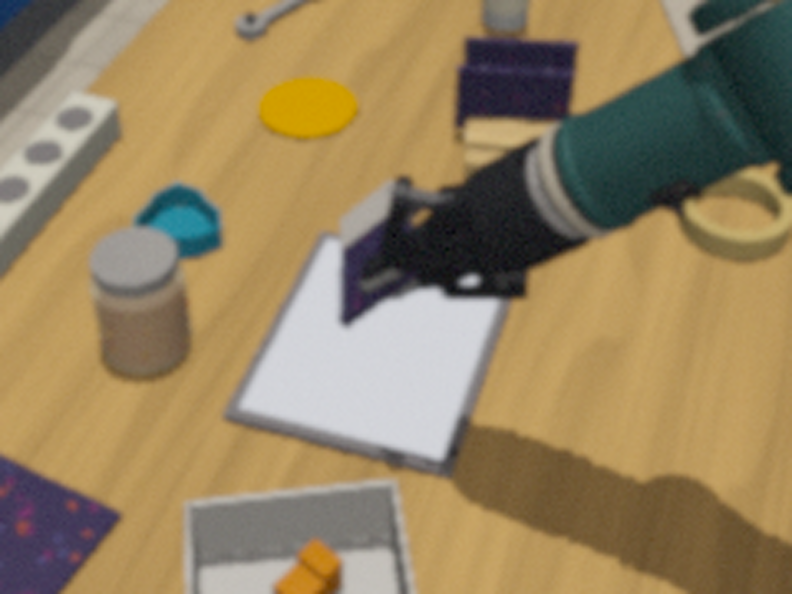

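```bash
python3 -c "
from h import *
print(bot.read_state()['joint_vel'].round(3),bot.read_state()['width'])
print(bot.finish_job())"
```

```text
[ 0.001 -0.    -0.001  0.004 -0.001 -0.004] 0.0838357563241052
the job is handed in; nothing more can be done
None
```

I put both offcuts in the tub, then took the notched plate by its plain end. I handed in at about 25.5 s of 58 with the plate held still above the light pad.

**Last checks before handing in**
- **Plate position:** the scene camera's depth put the frosted area at (0.557, -0.002, 0.132). That is about 17 mm off my estimate of the pad centre. I left it there because the plate's own centre sits about 22 mm off on the other side.
- **Plate attitude:** it is tipped 44° with the label face up. The long side is 0.6° off level by the arm's pose; I did not measure that separately by camera.
- **Grip and stillness:** the opening stayed steady at about 8 mm and the joints were at rest. In the pictures the fingers are on the dark, plain end.
- **The rest of the bench:** both offcuts show in the tub, and the two blanks are still in their grooves. The other items looked unmoved in the last pictures, but I did not measure them.

**What went wrong or disagreed**
- **Missed grasp:** the first try at the slug closed above it. All three cameras showed the fingertips about 30 mm further back along the tool than the stated TCP implies, so I worked to the cameras.
- **Tilting:** the moves can only turn the tool about its own axis. I got the 45° tip by pushing against the arm's reach limits, which shifts the tool's attitude.
- **Joint limits:** a few readings sat at or up to 0.001 rad past the stated ranges. Joint 6 read -2.551 against -2.55, and joint 3 read 2.5704 against 2.57. I backed off both before finishing, but I cannot tell whether they count as passing a limit.

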